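# Set the glazed pots out on their kiln bats

## Robot

A 7-joint arm with a two-finger parallel gripper is mounted at the origin on the work surface. World frame = base frame: x ahead of the robot, y to its left, z up, the work surface at z = 0. Lengths are in mm, angles in rad, forces in N, time in s.
With the tool pointing down it reaches from about 400 to 875 mm from the base axis. Payload 6.5 kg.
Tool frame: the origin (TCP) lies midway between the tips of the shut fingers; the grasp point (between the pads) lies 19 mm behind it; z points along the fingers, y is the direction in which the jaws open and shut (so a half turn about z gives the same grasp; the last joint's range is limited). The gripper opens to 88 mm and grips with 3 to 60 N. Pads are 18 mm wide; open, the fingers measure 123 mm over their backs; the gripper's body (75 mm by 187 mm) begins 45 mm behind the grasp point.
Start: joints at [-1.287, 0.536, -0.004, 1.538, 0.003, 1.067, -0.071], TCP at [222.756, 610.631, 238.716] pointing down, gripper open.
Joint ranges: [-2.7, 2.7], [-0.37, 2.16], [-1.27, 1.26], [0.24, 2.4], [-1.31, 4.45], [0.19, 1.91], [-2.76, 2.76]. Speed limits (rad/s): [2.39, 2.39, 3.14, 3.14, 3.14, 3.14, 3.14].

## Interface

Orientations are given as a rotation vector (axis times angle).
In Python, from station import ctrl, imaging gives the robot as it stands.
- The arm moves only by the tool apply_moves, never from a script. Its argument "commands" is a list of rows, each an object of numbers: "tx", "ty", "tz": the shift along the tool's x, y, z in cm; "turn": the turn about the tool's z in rad. A call has 1 to 5 rows; each row shifts and turns the pose as measured when the row begins, along the tool's axes as they then stand; what a row does not reach is not made up. A row lasts 1/10 s, in which the tool goes at most 50 mm and 8.59 degrees, less where a joint would pass 70% of its speed; a pose out of reach is approached as far as the arm can. A call with a gripper value outside its range is refused whole. "gripper" is the gripper command: -1 is fully open, 1 is shut, values between are in proportion, set as the call begins (left out, the last holds). The fingers move at their own pace and stop on an object; "newtons" is the grip in N (left out, the last holds). Time passes only in rows, so rows that do not move let the fingers close. It gives the time, the measured TCP pose, the force and the opening at its end, in the units of the state.
- ctrl.observe(): the state, without advancing time (a new reading comes with each control period).
- imaging.grab_frame(name): name is "scene" or "side" or "wrist"; returns the picture (420x560x3 uint8, red, green, blue); there is no depth.
- imaging.camera_model(name): a dict with "vertical_fov" (degrees; the focal length in pixels is half the picture's height over the tangent of half this angle, whatever the lens; pixels are square), "cx", "cy" (the principal point, pixels), "dist" ([k1, k2, p1, p2, k3] as OpenCV has them; the pictures are not rectified), "eye" and "orientation" of the camera in the world. Camera axes: x right, y down, z forward; pixel columns grow to the right and rows downward; lengths in mm; the calibration is good to about 2 mm. A picture is of the moment at which its call begins: read the wrist's pose just before it. camera_model takes no time and is no camera call; for the wrist camera it gives the pose at the moment of the call.
- ctrl.close_job(): hands the job in, once; it reports no verdict.
The state is a dict: "t": time; "q": joint angles; "dq": joint speeds; "joint_efforts": joint torques, N m; "ee_pos": TCP position; "tcp_rot": TCP orientation; "wrist_force": force on the tool from outside, world axes, zero at the start; "moment": the same for the moment, N m; "opening": finger opening in mm.
Only numpy, scipy, OpenCV 4.12 (cv2) and the standard library are available. Lean on these libraries where they do the work, as an engineer would, in place of code of your own. Each camera call takes 0.05 s, during which the arm holds its last target.

## Task

Set each of the four glazed pots upright on the kiln bat that carries the outline in its own colour and shape: the blue vase, green square jar, black cup and red oblong pot each go in the middle of the outline, with the square jar and the oblong pot turned to line up with theirs. The pots are fragile, so set them down gently without dropping or tipping any, and leave the cream finished vase and the amber oxide jar where they stand.

Things in the scene. Friction and masses are not known exactly. Their poses are not given: they have to be found in the camera images.
- blue_vase_c (a point): Small round vase to be moved, bare off-white clay below and blue glaze above; 82 mm tall, foot 36 mm and belly 52 mm in diameter (the belly's straight part, 22 to 48 mm above its foot, is the place to grip), neck 24 mm. Point: on its axis, 41 mm above its foot. Its z axis points up. Its yaw does not matter.
- green_jar_c (a point): Square lidded jar to be moved, off-white below and green glaze above, a low green button on its top; 44 x 44 mm in plan, 58 mm tall. Point: its centre, 29 mm above its foot. Its z axis points up. x and y are square to its faces. Lid and jar are one piece.
- black_cup_c (a point): Round handleless cup to be moved, open above, black glaze with an off-white foot; 62 mm tall, 46 mm across at the foot, 50 mm at the rim, wall 3.5 mm. Point: on its axis, 31 mm above its foot. Its z axis points up. Its yaw does not matter.
- red_pot_c (a point): Oblong open pencil pot to be moved, red glaze with an off-white foot; 54 mm (along its x) x 32 mm (along its y) in plan, 56 mm tall, wall 4 mm. Point: its centre, 28 mm above its foot. Its z axis points up. 
- blue_bat_top (a point): Kiln bat (fixed buff disc, 100 mm in diameter, 8 mm thick) with a blue circle painted on it, 56 mm inside diameter. Point: centre of its top face. Its z axis points up. 
- green_bat_top (a point): Kiln bat (fixed buff disc, 100 mm in diameter, 8 mm thick) with a green square painted on it, 60 mm inside. Point: centre of its top face. Its z axis points up. x and y run along the sides of the square.
- black_bat_top (a point): Kiln bat (fixed buff disc, 100 mm in diameter, 8 mm thick) with a black circle painted on it, 68 mm inside diameter. Point: centre of its top face. Its z axis points up. 
- red_bat_top (a point): Kiln bat (fixed buff disc, 100 mm in diameter, 8 mm thick) with a red oblong painted on it, 70 mm inside along its x and 48 mm along its y. Point: centre of its top face. Its z axis points up. x runs along the long side of the oblong.
- finished_vase: Finished gourd-shaped vase, cream with brown lines, loose, 76 mm tall, 56 mm in diameter; not to be disturbed. Origin: centre of its underside, z up.
- oxide_jar: Amber glass jar with a paper label and white cap, loose, 68 mm tall, 52 mm in diameter; not to be disturbed. Origin: centre of its underside, z up. Also among the things, not listed: a white saucer 68 mm across and 14 mm high, and a stack of flat test tiles about 50 mm square and 21 mm high. Everything in the working area stands at least 110 mm apart, centre to centre, and is at most 82 mm tall; the taller equipment stands outside it.

How it is judged:
By the outcome, as a careful person would: the job done as asked, in the order asked, and still so for the second after the job is handed in, with the robot touching nothing.
It also fails if it takes over 109 s, if anything falls off the work surface, if the arm or the gripper's body presses on something with over 40 N, if the wrist force passes 120 N, or if a joint passes its speed limit or range.

## Working session

There is one attempt and no reset: what is moved stays moved. The work goes in short steps, Python scripts to look and compute and a tool call to move; the robot and the scene stay as the last step left them, time stands still between calls to the robot, and variables do not carry over. Pictures are saved under pics/ and viewed, and the job is handed in when it is done.

Besides the shell and the picture viewer there is one more tool, called after "Call:" as name(argument=value, ...), one argument or row to a line, values as JSON. apply_moves: Moves the arm, as the interface text tells. Its arguments: {"type":"object","properties":{"commands":{"type":"array"},"gripper":{"type":"number"},"newtons":{"type":"number"}},"required":["commands"]}

```bash
ls; mkdir -p pics
python3 - <<'E'
from station import ctrl, imaging
import cv2
print(ctrl.observe())
for n in ["scene","side","wrist"]:
    print(n, imaging.camera_model(n))
    im=imaging.grab_frame(n); cv2.imwrite(f"pics/{n}0.png", im[:,:,::-1])
E
```

```text
pics
{'t': 0.0, 'q': array([-1.28720202,  0.53722002, -0.00445822,  1.53883681,  0.00257447,
        1.06729029, -0.07119945]), 'dq': array([ 0.00083736,  0.0002709 ,  0.00111094, -0.00060453,  0.00095799,
        0.00046245,  0.00097451]), 'joint_efforts': array([ 6.32036426e-04, -5.70995736e+01,  9.91317742e-01, -2.51601720e+01,
       -5.62181021e-02,  1.79647078e-02,  1.62052133e-04]), 'ee_pos': array([222.54802282, 610.07105731, 237.81813955]), 'tcp_rot': array([-5.46503040e-01, -3.09347947e+00,  2.72719068e-03]), 'wrist_force': array([-0.25973241, -0.0882189 , -0.16820204]), 'moment': array([-0.02923462,  0.00327945,  0.02242276]), 'opening': 87.81512111608941}
scene {'vertical_fov': 52.56906392690075, 'cx': 285.3188054029589, 'cy': 208.5670386508874, 'dist': array([-0.07069657,  0.        ,  0.        ,  0.        ,  0.        ]), 'eye': array([1103.37475386, -675.97433286,  606.83044605]), 'orientation': array([-2.01613039, -0.7730485 ,  0.4154287 ])}
side {'vertical_fov': 45.79143735255544, 'cx': 282.66551240101967, 'cy': 212.123578016744, 'dist': array([-0.10025055,  0.        ,  0.        ,  0.        ,  0.        ]), 'eye': array([ 459.77067502, -856.10613709,  946.16429757]), 'orientation': array([-2.37239813,  0.11744425, -0.02297348])}
wrist {'vertical_fov': 58.147327593278085, 'cx': 280.50417748577183, 'cy': 206.28548598579243, 'dist': array([0.03047259, 0.        , 0.        , 0.        , 0.        ]), 'eye': array([155.65671078, 636.28412076, 385.43745793]), 'orientation': array([2.37748378, 1.66457785, 0.23212273])}
```

View pics/scene0.png

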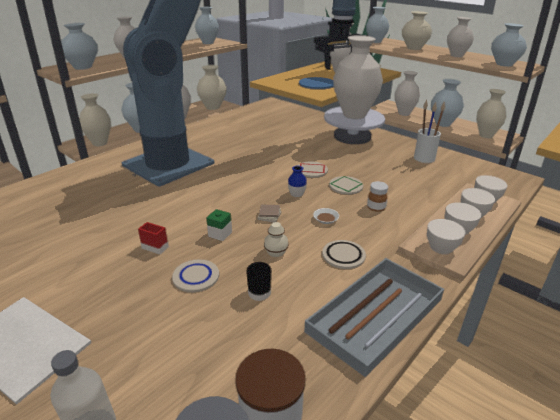

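View pics/side0.png

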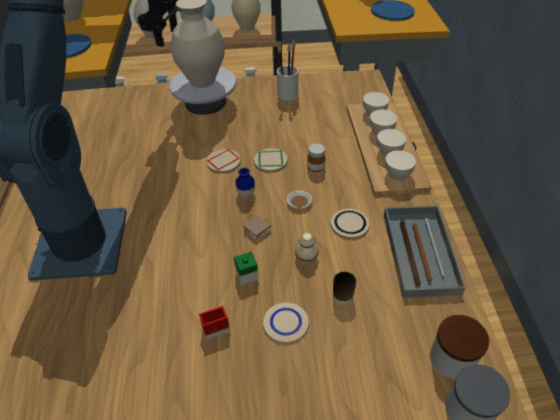

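View pics/wrist0.png

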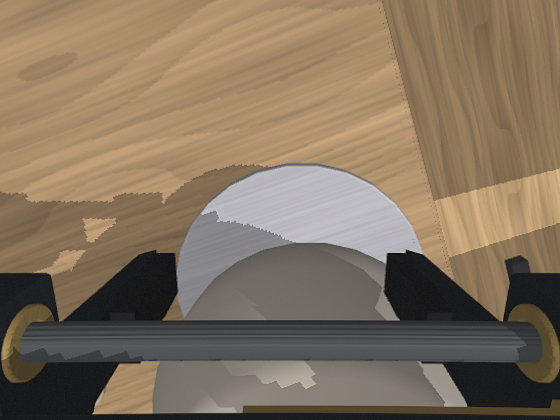

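The overview shows every pot, bat and obstacle, with the gripper near the tall vase at the back. Next I'll write the helpers and measure the outlines and pots in both fixed views.

```bash
cat > h.py <<'E'
import numpy as np, cv2
from station import ctrl, imaging
from scipy.spatial.transform import Rotation as Ro
def cam(n):
    m=imaging.camera_model(n); f=210/np.tan(np.radians(m['vertical_fov'])/2)
    K=np.array([[f,0,m['cx']],[0,f,m['cy']],[0,0,1.]])
    return K,np.array(m['dist'],float),np.array(m['eye'],float),Ro.from_rotvec(m['orientation']).as_matrix()
def rays(c,p):
    K,d,e,R=c
    u=cv2.undistortPoints(np.array(p,float).reshape(-1,1,2),K,d).reshape(-1,2)
    r=np.c_[u,np.ones(len(u))]@R.T
    return e,r/np.linalg.norm(r,axis=1)[:,None]
def onz(c,p,z):
    e,r=rays(c,p); return e+r*((z-e[2])/r[:,2])[:,None]
def proj(c,P):
    K,d,e,R=c
    Rt=R.T; return cv2.projectPoints(np.array(P,float).reshape(-1,1,3),cv2.Rodrigues(Rt)[0],-Rt@e,K,d)[0].reshape(-1,2)
def mask(im,col):
    h=cv2.cvtColor(im,cv2.COLOR_RGB2HSV); H,S,V=[h[...,i].astype(int) for i in range(3)]
    m={'blue':(H>105)&(H<135)&(S>110)&(V>40),'green':(H>45)&(H<90)&(S>70)&(V>25),
       'red':((H<6)|(H>172))&(S>130)&(V>40),'black':(V<45)}[col]
    return m.astype(np.uint8)
def blobs(m,amin=12):
    n,l,s,c=cv2.connectedComponentsWithStats(m,connectivity=8)
    return [(tuple(int(v) for v in s[i]),c[i].round(1),l==i) for i in range(1,n) if s[i][4]>=amin]
E
python3 - <<'E'
from h import *
for n in ["scene","side"]:
    im=cv2.imread(f"pics/{n}0.png")[:,:,::-1].copy(); c=cam(n)
    for col in ['blue','green','red','black']:
        for s,ce,_ in blobs(mask(im,col),25):
            P=onz(c,ce,8)[0]
            if 300<P[0]<950 and abs(P[1])<600 and s[4]<2500: print(n,col,s,ce,P.round(0))
    x,y,w,h=(130,150,280,160) if n=="scene" else (190,140,200,200)
    k=800//w if n=="scene" else 3
    cv2.imwrite(f"pics/{n}0z.png",cv2.resize(im[y:y+h,x:x+w,::-1],None,fx=k if n!="scene" else 2.85,fy=k if n!="scene" else 2.85,interpolation=cv2.INTER_CUBIC))
E
```

```text
scene blue (289, 166, 17, 21, 239) [297.1 177.9] [383. 195.   8.]
scene blue (180, 264, 32, 20, 117) [195.9 274.2] [ 507. -284.    8.]
scene green (207, 210, 24, 19, 329) [218.3 218.6] [ 378. -110.    8.]
scene red (138, 222, 29, 26, 532) [152.4 234.4] [ 313. -264.    8.]
scene black (247, 262, 24, 33, 649) [258.5 277.7] [ 613. -201.    8.]
side blue (236, 168, 18, 22, 276) [244.5 180.4] [431. 179.   8.]
side blue (271, 308, 31, 27, 145) [284.9 320.7] [ 501. -282.    8.]
side green (268, 151, 15, 15, 41) [279.  160.4] [535. 254.   8.]
side green (234, 252, 23, 24, 379) [245.4 263.5] [ 422. -115.    8.]
side red (199, 306, 30, 29, 575) [213.8 320.1] [ 346. -265.    8.]
side black (185, 98, 41, 16, 369) [205.9 107. ] [316. 557.   8.]
side black (436, 210, 6, 16, 37) [438.  217.5] [926. -18.   8.]
side black (240, 267, 16, 8, 55) [247.4 270.5] [ 426. -137.    8.]
side black (334, 272, 21, 28, 474) [343.3 284.9] [ 643. -202.    8.]
side black (437, 335, 43, 27, 117) [453.9 353.2] [ 842. -399.    8.]
side black (454, 388, 21, 26, 48) [461.5 402. ] [ 825. -503.    8.]
```

View pics/side0z.png

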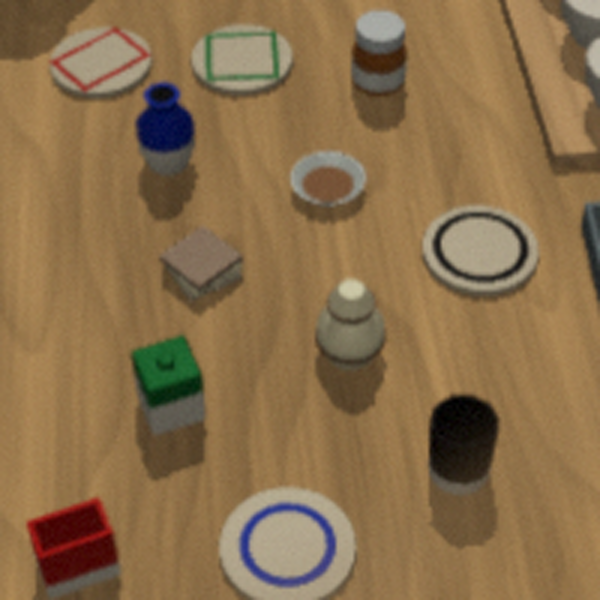

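View pics/scene0z.png

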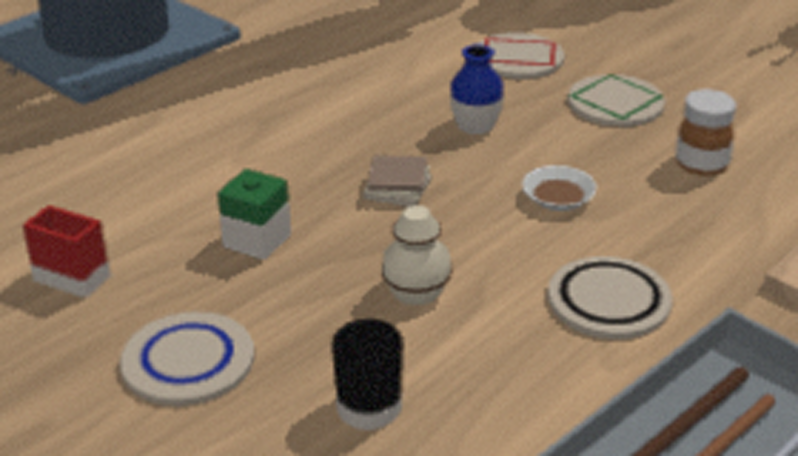

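Both zooms show all four pots and four bats unobstructed. I'll now compute coarse positions from hand-picked centres in both views, then refine them with the wrist camera.

Run:
```python
from h import *
S=lambda x,y:(190+x/3,140+y/3); C=lambda x,y:(130+x/2.85,150+y/2.85)
pts={'bluebat':(S(288,544),C(187,353),8),'greenbat':(S(242,56),C(617,97),8),'blackbat':(S(481,246),C(611,293),8),'redbat':(S(100,59),C(521,52),8),
'vase top':(S(162,94),C(479,49),82),'jar top':(S(166,366),C(255,190),58),'cup rim':(S(464,420),C(368,345),62),'redpot top':(S(70,528),C(66,222),56),
'finished':(S(350,288),C(420,212),76),'oxide':(S(380,25),C(710,100),68),'saucer':(S(328,180),C(560,187),12),'tiles':(S(202,255),C(398,171),21)}
a,b=cam('side'),cam('scene')
for k,(s,c,z) in pts.items():
    e1,r1=rays(a,s);e2,r2=rays(b,c);r1,r2=r1[0],r2[0]
    A=sum(np.eye(3)-np.outer(r,r) for r in(r1,r2)); y=sum((np.eye(3)-np.outer(r,r))@e for r,e in((r1,e1),(r2,e2)))
    print(k,onz(a,s,z)[0].round(0),onz(b,c,z)[0].round(0),np.linalg.solve(A,y).round(0))
w=cam('wrist'); print('tool R',Ro.from_rotvec(ctrl.observe()['tcp_rot']).as_matrix().round(3)); print('camR',w[3].round(3),'eye',w[2])
T=Ro.from_rotvec(ctrl.observe()['tcp_rot']).as_matrix(); print('eye in tool',T.T@(w[2]-ctrl.observe()['ee_pos']), 'zcam in tool',T.T@w[3][:,2])
# tall vase extents
for p in [(205,107),(185,107),(228,107),(170,90),(236,90)]: print(p,onz(a,p,0)[0].round(0))
for p in [(353,136),(335,130),(372,130)]: print(p,onz(b,p,0)[0].round(0))
```

```text
bluebat [ 503. -284.    8.] [ 506. -283.    8.] [ 503. -282.    6.]
greenbat [511. 265.   8.] [515. 265.   8.] [511. 269.   5.]
blackbat [696.  -9.   8.] [698.  -9.   8.] [696.  -6.   5.]
redbat [373. 276.   8.] [378. 278.   8.] [372. 284.   3.]
vase top [433. 133.  82.] [433. 137.  82.] [434. 136.  81.]
jar top [ 424. -151.   58.] [ 434. -150.   58.] [ 424. -142.   49.]
cup rim [ 638. -227.   62.] [ 644. -229.   62.] [ 639. -223.   56.]
redpot top [ 351. -285.   56.] [ 356. -281.   56.] [ 351. -280.   51.]
finished [ 570. -103.   76.] [ 575. -101.   76.] [571. -97.  71.]
oxide [639. 223.  68.] [640. 225.  68.] [640. 226.  67.]
saucer [574.  81.  12.] [577.  83.  12.] [575.  86.   9.]
tiles [457.  -6.  21.] [461.  -6.  21.] [457.  -3.  18.]
tool R [[-0.939  0.343 -0.   ]
 [ 0.343  0.939 -0.001]
 [-0.    -0.001 -1.   ]]
camR [[ 0.342  0.903  0.259]
 [ 0.94  -0.329 -0.096]
 [-0.002  0.276 -0.961]] eye [155.67332203 636.33226086 385.55359731]
eye in tool [  71.82271078    1.41991712 -147.49364102] zcam in tool [-2.76027437e-01 -2.82219861e-04  9.61149715e-01]
(205, 107) [312. 569.   0.]
(185, 107) [244. 578.   0.]
(228, 107) [389. 559.   0.]
(170, 90) [185. 693.   0.]
(236, 90) [419. 661.   0.]
(353, 136) [311. 603.   0.]
(335, 130) [227. 605.   0.]
(372, 130) [331. 705.   0.]
```

Run:
```python
from h import *
a,b=cam('side'),cam('scene')
def tri(s,c):
    e1,r1=rays(a,s);e2,r2=rays(b,c);r1,r2=r1[0],r2[0]
    A=sum(np.eye(3)-np.outer(r,r) for r in(r1,r2)); y=sum((np.eye(3)-np.outer(r,r))@e for r,e in((r1,e1),(r2,e2)))
    return np.linalg.solve(A,y).round(0)
print('lip',tri((191,6),(358,46)),'belly',tri((199,50),(358,85)))
print(proj(a,[ctrl.observe()['ee_pos']]),proj(b,[ctrl.observe()['ee_pos']]))
for n,x,y in(("side",80,0),("scene",290,0)):
    im=cv2.imread(f"pics/{n}0.png")[y:y+180,x:x+200]; cv2.imwrite(f"pics/{n}v.png",cv2.resize(im,None,fx=3,fy=3))
```

```text
lip [309. 592. 332.] belly [316. 596. 195.]
[[167.11636109  37.54964151]] [[339.3598299   66.85871049]]
```

View pics/sidev.png

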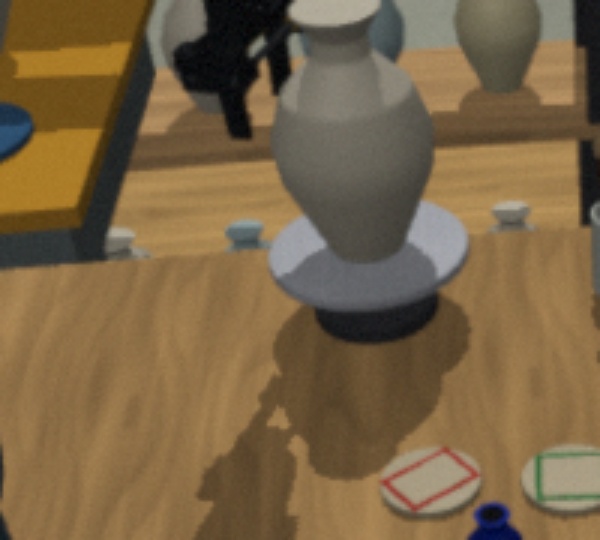

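View pics/scenev.png

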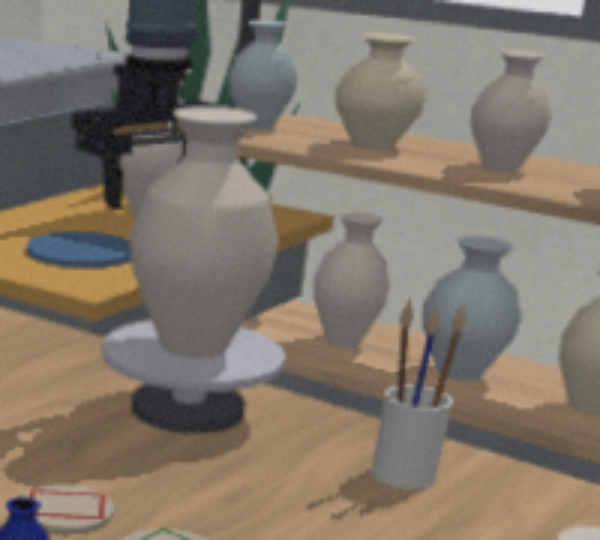

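The tall vase's axis is at about (312, 595), with its lip at z≈332, right beside the gripper. I'll go straight up first and then retract towards the base.

Call:
apply_moves(
  commands=[
    {"tz": -4},
    {"tz": -4},
    {"tz": -4},
    {"tz": -4},
    {"tz": -3},
  ],
  gripper=-1,
)

```text
$.commands[0]: bad value
```

```bash
cat > d.py <<'E'
import sys
from h import *
# d.py x y z [yaw of tool y, deg]
o=ctrl.observe(); R=Ro.from_rotvec(o['tcp_rot']).as_matrix(); p=o['ee_pos']
t=np.array([float(v) for v in sys.argv[1:4]])
yaw=np.degrees(np.arctan2(R[1,1],R[0,1]))
print('t',round(o['t'],2),'pos',p.round(1),'toolz',R[:,2].round(4),'yaw_y',round(yaw,2),'open',round(o['opening'],1),'F',o['wrist_force'].round(1),'q1,q7',o['q'][[0,6]].round(2))
print('shift tool cm',(R.T@(t-p)/10).round(2))
if len(sys.argv)>4:
    d=(float(sys.argv[4])-yaw+90)%180-90; print('turn rad',round(-np.radians(d),3),'(mod pi)')
E
python3 d.py 300 330 340
```

```text
t 0.15 pos [222.6 610.2 238.1] toolz [-3.0e-04 -1.2e-03 -1.0e+00] yaw_y 69.96 open 88.2 F [ 0.4 -0.3 -0.2] q1,q7 [-1.29 -0.07]
shift tool cm [-16.87 -23.69 -10.16]
```

Rows need all the keys.

Call:
apply_moves(
  commands=[
    {"tx": 0,"ty": 0,"tz": -4,"turn": 0},
    {"tx": 0,"ty": 0,"tz": -4,"turn": 0},
    {"tx": 0,"ty": 0,"tz": -4,"turn": 0},
    {"tx": 0,"ty": 0,"tz": -4,"turn": 0},
  ],
  gripper=-1,
)

```text
t: 0.55
ee_pos: [221.4, 606.6, 394.2]
tcp_rot: [-0.546, -3.092, 0.03]
wrist_force: [0.3, 0.5, 0.5]
opening: 88.5
```

```bash
python3 d.py 150 420 390
```

```text
t 0.55 pos [221.4 606.6 394.2] toolz [-0.0054 -0.0182 -0.9998] yaw_y 69.98 open 88.5 F [0.3 0.5 0.5] q1,q7 [-1.29 -0.07]
shift tool cm [  0.32 -19.97   0.8 ]
```

Call:
apply_moves(
  commands=[
    {"tx": 0,"ty": -4.5,"tz": 0,"turn": 0},
    {"tx": 0,"ty": -4.5,"tz": 0,"turn": 0},
    {"tx": 0,"ty": -4.5,"tz": 0,"turn": 0},
    {"tx": 0,"ty": -4.5,"tz": 0,"turn": 0},
  ],
)

```text
t: 0.95
ee_pos: [160.2, 440.3, 401.9]
tcp_rot: [-0.546, -3.093, 0.005]
wrist_force: [1.1, 0.5, 0.4]
opening: 88.1
```

```bash
python3 d.py 380 250 330 25
```

```text
t 0.95 pos [160.2 440.3 401.9] toolz [-9.0e-04 -3.2e-03 -1.0e+00] yaw_y 69.97 open 88.1 F [1.1 0.5 0.4] q1,q7 [-1.3 -0.1]
shift tool cm [-27.17 -10.33   7.23]
turn rad 0.785 (mod pi)
```

Call:
apply_moves(
  commands=[
    {"tx": -4.5,"ty": -1.7,"tz": 0,"turn": 0},
    {"tx": -4.5,"ty": -1.7,"tz": 1,"turn": 0},
    {"tx": -4.5,"ty": -1.7,"tz": 2,"turn": 0},
    {"tx": -4.5,"ty": -1.7,"tz": 2,"turn": 0},
    {"tx": -4.5,"ty": -1.7,"tz": 2,"turn": 0},
  ],
)

```text
t: 1.45
ee_pos: [335.2, 284.9, 336.3]
tcp_rot: [0.523, 3.098, 0.008]
wrist_force: [0.1, 1.2, -0.5]
opening: 87.9
```

```bash
cat > w.py <<'E'
import sys
from h import *
c=cam('wrist'); im=imaging.grab_frame('wrist'); n=sys.argv[1]
cv2.imwrite(f'pics/{n}.png',im[:,:,::-1]); np.savez(f'pics/{n}.npz',K=c[0],d=c[1],e=c[2],R=c[3])
E
python3 d.py 400 210 330; python3 w.py w1
```

```text
t 1.45 pos [335.2 284.9 336.3] toolz [ 9.0e-04  5.2e-03 -1.0e+00] yaw_y 70.83 open 87.9 F [ 0.1  1.2 -0.5] q1,q7 [-1.01  0.45]
shift tool cm [-8.58 -4.95  0.6 ]
```

View pics/w1.png

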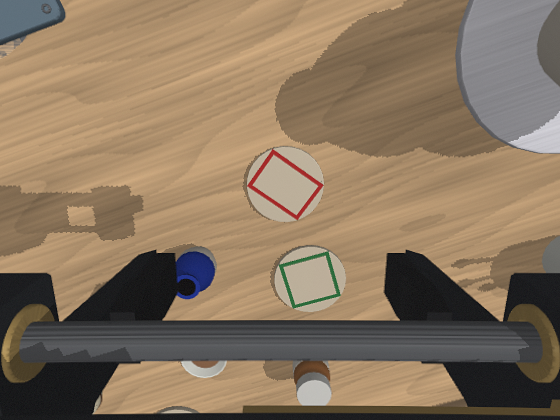

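The wrist view shows the red bat at about (285,184), the green bat at (310,278) and the blue vase's mouth at (187,287). I'll measure the bats on the z=8 plane.

```bash
cat > m.py <<'E'
import sys
from h import *
def load(n):
    z=np.load(f'pics/{n}.npz'); return (z['K'],z['d'],z['e'],z['R']),cv2.imread(f'pics/{n}.png')[:,:,::-1].copy()
def meas(n,col,z,amin=60):
    c,im=load(n)
    for s,ce,l in blobs(mask(im,col),amin):
        pts=np.argwhere(l)[:,::-1].astype(float); P=onz(c,pts,z)[:,:2].astype(np.float32)
        r=cv2.minAreaRect(P); cc,rad=cv2.minEnclosingCircle(P)
        hull=cv2.convexHull(P); el=cv2.fitEllipse(hull) if len(hull)>5 else None
        print(col,'px',s,ce,'| rect c',np.round(r[0],1),'size',np.round(r[1],1),'ang',round(r[2],1),'| circ',np.round(cc,1),round(rad,1),'| ell',[np.round(v,1) for v in el] if el else None)
if __name__=='__main__':
    meas(sys.argv[1],sys.argv[2],float(sys.argv[3]))
E
python3 m.py w1 red 8; python3 m.py w1 green 8; python3 m.py w1 blue 82
```

```text
red px (248, 149, 75, 71, 684) [284.5 183.6] | rect c [372.1 281.2] size [80.1 57.9] ang 35.6 | circ [372.  281.2] 48.9 | ell [array([374.3, 278.4]), array([ 84.1, 121.1]), np.float64(36.5)]
green px (279, 252, 62, 57, 533) [309.5 279. ] | rect c [511.2 269.7] size [69.5 69.8] ang 87.5 | circ [511.6 269.6] 48.5 | ell [array([514.3, 269.5]), array([ 72.8, 142.8]), np.float64(87.0)]
blue px (175, 252, 40, 47, 1199) [194.5 271.3] | rect c [423.4 151.4] size [44.7 59.3] ang 68.3 | circ [422.8 148.7] 31.3 | ell [array([421.2, 147.5]), array([47.2, 63.7]), np.float64(37.6)]
```

Call:
apply_moves(
  commands=[
    {"tx": -4,"ty": -4,"tz": 1,"turn": 0},
    {"tx": -4,"ty": -4,"tz": 2,"turn": 0},
    {"tx": -3,"ty": -4,"tz": 2,"turn": 0},
    {"tx": 0,"ty": 0,"tz": 0,"turn": 0},
  ],
)

```text
t: 1.9
ee_pos: [392.1, 148.8, 289.6]
tcp_rot: [0.543, 3.094, -0.003]
wrist_force: [0.1, 0.0, -0.1]
opening: 87.7
```

```bash
python3 d.py 433 136 240; python3 w.py w2;  python3 m.py w2 blue 82;python3 m.py w2 blue 48; python3 m.py w2 red 8; python3 m.py w2 green 8
```

```text
t 1.9 pos [392.1 148.8 289.6] toolz [ 2.0e-04 -1.7e-03 -1.0e+00] yaw_y 70.08 open 87.7 F [ 0.1  0.  -0.1] q1,q7 [-0.82  0.78]
shift tool cm [-4.28  0.19  4.96]
blue px (258, 183, 48, 51, 1488) [281.9 204.9] | rect c [422.2 140.3] size [47.3 48. ] ang 27.0 | circ [423.7 140.5] 25.6 | ell [array([422.9, 140. ]), array([45.9, 50.4]), np.float64(65.3)]
blue px (258, 183, 48, 51, 1488) [281.9 204.9] | rect c [431.5 136.9] size [51.9 52.6] ang 27.0 | circ [433.1 137.2] 28.1 | ell [array([432.3, 136.7]), array([50.3, 55.2]), np.float64(65.9)]
red px (343, 59, 91, 89, 988) [387.9 102.1] | rect c [371.9 281.7] size [80.  57.9] ang 35.6 | circ [372.  281.6] 49.0 | ell [array([374.5, 280.6]), array([ 78.2, 106. ]), np.float64(127.2)]
green px (375, 186, 70, 67, 757) [410.3 219.6] | rect c [511.1 270.4] size [69.7 70.1] ang 87.5 | circ [510.6 270.7] 48.4 | ell [array([510.1, 271.1]), array([ 81.8, 105.4]), np.float64(171.0)]
green px (25, 256, 52, 44, 864) [ 54.5 275.1] | rect c [ 430.3 -164.6] size [48.7 42.2] ang 18.4 | circ [ 430.5 -166.2] 30.5 | ell [array([ 432.3, -169.6]), array([49.8, 85.9]), np.float64(14.8)]
```

View pics/w2.png

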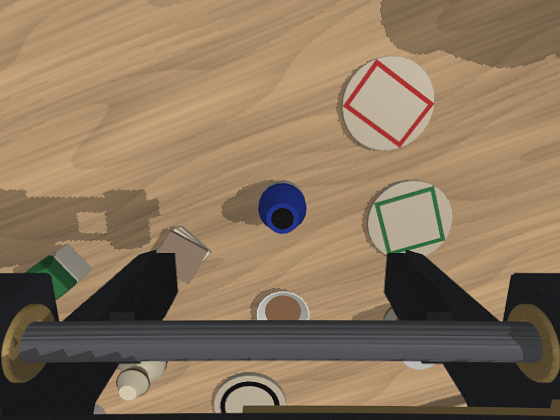

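```bash
python3 - <<'E'
from m import *
c,im=load('w2')
v=im.max(2)[195:240,260:305]; ys,xs=np.where(v<70); 
print(len(xs),xs.mean()+260,ys.mean()+195, onz(c,[(xs.mean()+260,ys.mean()+195)],81))
E
python3 d.py 433 137 120
```

```text
367 282.0 218.1716621253406 [[433.20361281 136.58129743  81.        ]]
t 1.95 pos [392.  151.9 290.5] toolz [ 1.3e-03  2.0e-04 -1.0e+00] yaw_y 70.24 open 88.2 F [0.4 0.1 0.9] q1,q7 [-0.83  0.78]
shift tool cm [-4.34 -0.03 17.05]
```

Call:
apply_moves(
  commands=[
    {"tx": -2.2,"ty": 0,"tz": 4,"turn": 0},
    {"tx": -2.1,"ty": 0,"tz": 4,"turn": 0},
    {"tx": 0,"ty": 0,"tz": 4,"turn": 0},
    {"tx": 0,"ty": 0,"tz": 3,"turn": 0},
    {"tx": 0,"ty": 0,"tz": 0,"turn": 0},
  ],
)

```text
t: 2.45
ee_pos: [436.5, 147.0, 139.0]
tcp_rot: [0.525, 3.091, 0.016]
wrist_force: [-0.1, 0.4, -0.3]
opening: 88.1
```

```bash
python3 d.py 433 137 21
```

```text
t 2.45 pos [436.5 147.  139. ] toolz [ 0.0082  0.009  -0.9999] yaw_y 70.7 open 88.1 F [-0.1  0.4 -0.3] q1,q7 [-0.71  1.03]
shift tool cm [ 0.05 -1.19 11.79]
```

Call:
apply_moves(
  commands=[
    {"tx": 0,"ty": -1.0,"tz": 1,"turn": 0},
    {"tx": 0,"ty": 0,"tz": 0,"turn": 0},
  ],
)

```text
t: 2.65
ee_pos: [433.3, 140.5, 130.1]
tcp_rot: [0.521, 3.092, 0.018]
wrist_force: [0.3, -0.3, -0.2]
opening: 87.9
```

```bash
python3 d.py 433 137 21
```

```text
t 2.65 pos [433.3 140.5 130.1] toolz [ 0.0078  0.0104 -0.9999] yaw_y 70.89 open 87.9 F [ 0.3 -0.3 -0.2] q1,q7 [-0.69  1.05]
shift tool cm [-0.04 -0.48 10.91]
```

Call:
apply_moves(
  commands=[
    {"tx": 0,"ty": -0.4,"tz": 2.5,"turn": 0},
    {"tx": 0,"ty": 0,"tz": 2.5,"turn": 0},
    {"tx": 0,"ty": 0,"tz": 2.5,"turn": 0},
    {"tx": 0,"ty": 0,"tz": 2,"turn": 0},
    {"tx": 0,"ty": 0,"tz": 0,"turn": 0},
  ],
)

```text
t: 3.15
ee_pos: [440.7, 148.8, 41.7]
tcp_rot: [0.509, 3.082, 0.042]
wrist_force: [-0.8, 0.1, -0.0]
opening: 88.0
```

```bash
python3 d.py 433 137 21
```

```text
t 3.15 pos [440.7 148.8  41.7] toolz [ 0.0217  0.0234 -0.9995] yaw_y 71.24 open 88.0 F [-0.8  0.1 -0. ] q1,q7 [-0.6   1.15]
shift tool cm [ 0.38 -1.42  2.02]
```

Call:
apply_moves(
  commands=[
    {"tx": 0.3,"ty": -1.4,"tz": 0,"turn": 0},
  ],
)

```text
t: 3.25
ee_pos: [435.3, 139.0, 42.8]
tcp_rot: [0.504, 3.08, 0.046]
wrist_force: [0.8, 0.2, -0.2]
opening: 88.1
```

Call:
apply_moves(
  commands=[
    {"tx": 0,"ty": 0,"tz": 0,"turn": 0},
  ],
)

```text
t: 3.35
ee_pos: [434.6, 137.6, 44.0]
tcp_rot: [0.506, 3.08, 0.046]
wrist_force: [0.1, 0.4, -0.3]
opening: 88.1
```

Call:
apply_moves(
  commands=[
    {"tx": 0,"ty": 0,"tz": 0,"turn": 0},
  ],
)

```text
t: 3.45
ee_pos: [435.4, 138.0, 45.3]
tcp_rot: [0.506, 3.078, 0.048]
wrist_force: [0.3, -0.2, 0.4]
opening: 88.3
```

```bash
python3 d.py 433 137 21; python3 -c "
from h import *
print(ctrl.observe()['dq'].round(3))"
```

```text
t 3.45 pos [435.4 138.   45.3] toolz [ 0.0268  0.027  -0.9993] yaw_y 71.33 open 88.3 F [ 0.3 -0.2  0.4] q1,q7 [-0.58  1.17]
shift tool cm [ 0.23 -0.25  2.42]
[ 0.006 -0.026  0.016  0.019  0.007  0.012  0.003]
```

```bash
python3 -c "
from h import *
print(ctrl.observe()['q'].round(3))"
```

```text
[-0.577  0.555  0.221  2.187 -0.345  0.396  1.172]
```

Call:
apply_moves(
  commands=[
    {"tx": 0.2,"ty": -0.4,"tz": 2.4,"turn": 0},
  ],
)

```text
t: 3.55
ee_pos: [435.8, 136.7, 23.8]
tcp_rot: [0.505, 3.072, 0.054]
wrist_force: [-0.2, 0.2, -0.3]
opening: 87.7
```

```bash
python3 d.py 433 137 21;python3 -c "
from h import *
print(ctrl.observe()['q'].round(3),ctrl.observe()['dq'].round(3))"
```

```text
t 3.55 pos [435.8 136.7  23.8] toolz [ 0.0334  0.0297 -0.999 ] yaw_y 71.34 open 87.7 F [-0.2  0.2 -0.3] q1,q7 [-0.54  1.2 ]
shift tool cm [ 0.28 -0.07  0.27]
[-0.545  0.599  0.186  2.192 -0.368  0.337  1.198] [ 0.344  0.512 -0.388  0.087 -0.247 -0.633  0.274]
```

Call:
apply_moves(
  commands=[
    {"tx": 0.3,"ty": 0,"tz": 0.1,"turn": 0},
    {"tx": 0,"ty": 0,"tz": 0.1,"turn": 0},
    {"tx": 0,"ty": 0,"tz": 0.1,"turn": 0},
  ],
  gripper=1,
  newtons=18,
)

```text
t: 3.85
ee_pos: [432.6, 137.9, 21.6]
tcp_rot: [0.506, 3.072, 0.054]
wrist_force: [0.1, -0.1, 0.3]
opening: 66.3
```

```bash
python3 d.py 433 137 21;python3 -c "
from h import *
print(ctrl.observe()['q'].round(3),ctrl.observe()['dq'].round(3))"
```

```text
t 3.85 pos [432.6 137.9  21.6] toolz [ 0.0327  0.03   -0.999 ] yaw_y 71.31 open 66.3 F [ 0.1 -0.1  0.3] q1,q7 [-0.55  1.2 ]
shift tool cm [-0.06 -0.07  0.06]
[-0.546  0.602  0.181  2.198 -0.371  0.328  1.196] [ 0.004  0.006 -0.011 -0.008 -0.008 -0.014  0.003]
```

Call:
apply_moves(
  commands=[
    {"tx": 0,"ty": -0.07,"tz": 0.1,"turn": 0},
    {"tx": 0,"ty": 0,"tz": 0.1,"turn": 0},
    {"tx": 0,"ty": 0,"tz": 0.1,"turn": 0},
  ],
)

```text
t: 4.15
ee_pos: [433.2, 137.5, 20.6]
tcp_rot: [0.506, 3.071, 0.056]
wrist_force: [-6.1, -2.1, 25.5]
opening: 51.6
```

```bash
python3 d.py 433 137 21
```

```text
t 4.15 pos [433.2 137.5  20.6] toolz [ 0.0339  0.0309 -0.9989] yaw_y 71.31 open 51.6 F [-6.1 -2.1 25.5] q1,q7 [-0.54  1.2 ]
shift tool cm [-0.   -0.05 -0.04]
```

Call:
apply_moves(
  commands=[
    {"tx": 0,"ty": 0,"tz": -0.5,"turn": 0},
    {"tx": 0,"ty": 0,"tz": -3,"turn": 0},
    {"tx": 0,"ty": 0,"tz": -4,"turn": 0},
    {"tx": 0,"ty": 0,"tz": -4,"turn": 0},
    {"tx": 0,"ty": 0,"tz": -3,"turn": 0},
  ],
)

```text
t: 4.65
ee_pos: [425.6, 131.7, 167.7]
tcp_rot: [0.509, 3.078, 0.049]
wrist_force: [-0.1, 0.8, -0.9]
opening: 51.3
```

```bash
python3 d.py 504 -283 170 -30;python3 -c "
from h import *
print(ctrl.observe()['q'].round(3),ctrl.observe()['dq'].round(3))"
```

```text
t 4.65 pos [425.6 131.7 167.7] toolz [ 0.026   0.0277 -0.9993] yaw_y 71.25 open 51.3 F [-0.1  0.8 -0.9] q1,q7 [-0.72  1.05]
shift tool cm [-20.78 -36.72  -1.17]
turn rad -1.374 (mod pi)
[-0.715  0.293  0.38   2.164 -0.199  0.68   1.045] [-0.291 -0.609  0.292 -0.175  0.423  0.756 -0.376]
```

Call:
apply_moves(
  commands=[
    {"tx": -1.5,"ty": -2.5,"tz": 0.1,"turn": 0},
    {"tx": -2.2,"ty": -3.9,"tz": 0.1,"turn": 0},
    {"tx": -2.2,"ty": -3.9,"tz": 0.1,"turn": 0},
    {"tx": -2.2,"ty": -3.9,"tz": 0.1,"turn": 0},
    {"tx": -2.2,"ty": -3.9,"tz": 0.1,"turn": 0},
  ],
)

```text
t: 5.15
ee_pos: [470.7, -69.6, 163.9]
tcp_rot: [0.481, 3.072, 0.065]
wrist_force: [1.9, 1.5, -1.9]
opening: 51.3
```

```bash
python3 d.py 504 -283 170 -30;python3 -c "
from h import *
print(ctrl.observe()['q'].round(3),ctrl.observe()['dq'].round(3))"
```

```text
t 5.15 pos [470.7 -69.6 163.9] toolz [ 0.0378  0.0365 -0.9986] yaw_y 72.24 open 51.3 F [ 1.9  1.5 -1.9] q1,q7 [-0.27  1.6 ]
shift tool cm [ -9.72 -19.26  -1.26]
turn rad -1.357 (mod pi)
[-0.269  0.356  0.42   2.097 -0.286  0.705  1.603] [ 0.986  0.291  0.05  -0.342 -0.221  0.131  1.154]
```

Call:
apply_moves(
  commands=[
    {"tx": -2.2,"ty": -4.3,"tz": 0,"turn": 0},
    {"tx": -2.2,"ty": -4.3,"tz": 0,"turn": 0},
    {"tx": -2.2,"ty": -4.3,"tz": 0,"turn": 0},
    {"tx": -1.6,"ty": -3.0,"tz": 0,"turn": 0},
  ],
)

```text
t: 5.55
ee_pos: [500.2, -254.3, 159.0]
tcp_rot: [0.481, 3.071, 0.065]
wrist_force: [0.3, 0.0, -1.2]
opening: 51.5
```

```bash
python3 d.py 504 -283 170 ;python3 -c "
from h import *
print(ctrl.observe()['q'].round(3),ctrl.observe()['dq'].round(3))"; python3 w.py w3; python3 m.py w3 blue 8
python3 - <<'E'
from h import *
im=imaging.grab_frame('side'); cv2.imwrite('pics/s3.png',cv2.resize(im[180:380,180:400,::-1],None,fx=2.7,fy=2.7))
E
```

```text
t 5.55 pos [ 500.2 -254.3  159. ] toolz [ 0.0389  0.0364 -0.9986] yaw_y 72.23 open 51.5 F [ 0.3  0.  -1.2] q1,q7 [0.09 1.98]
shift tool cm [-1.27 -2.56 -1.18]
[ 0.094  0.509  0.427  1.878 -0.354  0.807  1.979] [ 0.615  0.345 -0.033 -0.531 -0.118  0.261  0.565]
blue px (197, 157, 87, 81, 1569) [236.3 189.6] | rect c [ 499.8 -281.6] size [61.9 69.4] ang 7.1 | circ [ 503.1 -280.9] 35.0 | ell [array([ 503.2, -281. ]), array([68.9, 69.6]), np.float64(169.6)]
blue px (209, 230, 147, 90, 10645) [281.5 280.8] | rect c [ 581.9 -268.5] size [131.5  86.4] ang 70.5 | circ [ 604.2 -277.1] 67.4 | ell [array([ 587.6, -273.5]), array([ 80.8, 180.2]), np.float64(159.8)]
blue px (228, 361, 29, 44, 840) [240.1 382.3] | rect c [ 676.5 -341. ] size [25.7 51. ] ang 73.4 | circ [ 677.5 -337.6] 27.1 | ell [array([ 676.6, -336.6]), array([35.5, 55.3]), np.float64(73.1)]
blue px (316, 361, 32, 44, 850) [334.2 381.9] | rect c [ 706.5 -258.6] size [26.5 51.4] ang 67.2 | circ [ 705.4 -261.2] 27.8 | ell [array([ 703.6, -261.6]), array([35.8, 57.1]), np.float64(66.5)]
```

View pics/w3.png

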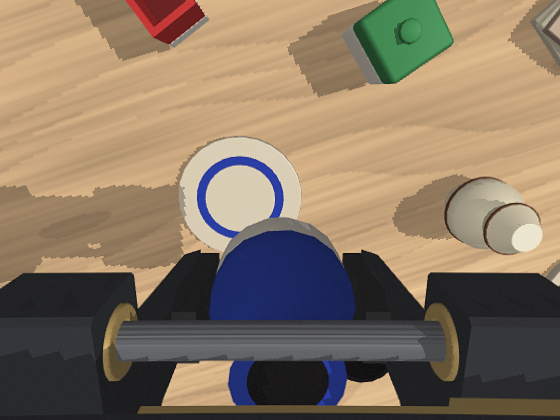

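View pics/s3.png

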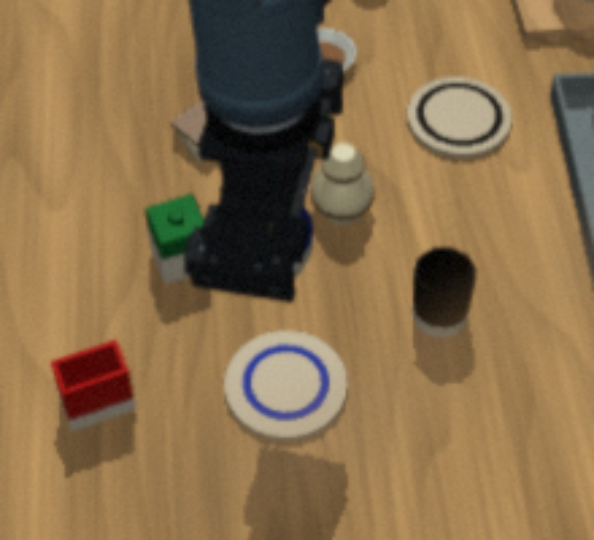

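The blue circle is centred at about (236,190), which is world (503.2, -281). The vase is held between the fingers, and the red pot, jar and finished vase are visible above. Lowering in stages.

Call:
apply_moves(
  commands=[
    {"tx": -0.6,"ty": -1.3,"tz": 2,"turn": 0},
    {"tx": -0.6,"ty": -1.2,"tz": 2.5,"turn": 0},
    {"tx": 0,"ty": -0.2,"tz": 2.5,"turn": 0},
  ],
)

```text
t: 5.95
ee_pos: [508.5, -284.7, 89.8]
tcp_rot: [0.487, 3.062, 0.06]
wrist_force: [0.3, 0.1, -0.5]
opening: 51.6
```

```bash
python3 d.py 503.2 -281 29
```

```text
t 5.95 pos [ 508.5 -284.7   89.8] toolz [ 0.0457  0.032  -0.9984] yaw_y 71.97 open 51.6 F [ 0.3  0.1 -0.5] q1,q7 [0.19 2.07]
shift tool cm [ 0.82 -0.08  6.06]
```

Call:
apply_moves(
  commands=[
    {"tx": 0.7,"ty": 0,"tz": 2,"turn": 0},
    {"tx": 0.4,"ty": 0,"tz": 2,"turn": 0},
  ],
)

```text
t: 6.15
ee_pos: [499.6, -278.4, 47.5]
tcp_rot: [0.486, 3.064, 0.062]
wrist_force: [0.8, -0.5, -0.9]
opening: 51.6
```

```bash
python3 d.py 503.2 -281 29
```

```text
t 6.15 pos [ 499.6 -278.4   47.5] toolz [ 0.0448  0.033  -0.9984] yaw_y 72.01 open 51.6 F [ 0.8 -0.5 -0.9] q1,q7 [0.21 2.11]
shift tool cm [-0.36 -0.22  1.85]
```

Call:
apply_moves(
  commands=[
    {"tx": -0.3,"ty": -0.2,"tz": 0.9,"turn": 0},
  ],
)

```text
t: 6.25
ee_pos: [500.7, -278.7, 36.7]
tcp_rot: [0.485, 3.067, 0.065]
wrist_force: [-0.3, 0.6, -1.4]
opening: 51.0
```

```bash
python3 d.py 503.2 -281 29
python3 - <<'E'
from h import *
im=imaging.grab_frame('scene'); cv2.imwrite('pics/s4.png',cv2.resize(im[200:320,120:280,::-1],None,fx=4,fy=4,interpolation=cv2.INTER_CUBIC))
E
```

```text
t 6.25 pos [ 500.7 -278.7   36.7] toolz [ 0.0414  0.0357 -0.9985] yaw_y 72.06 open 51.0 F [-0.3  0.6 -1.4] q1,q7 [0.22 2.12]
shift tool cm [-0.28 -0.18  0.77]
```

View pics/s4.png

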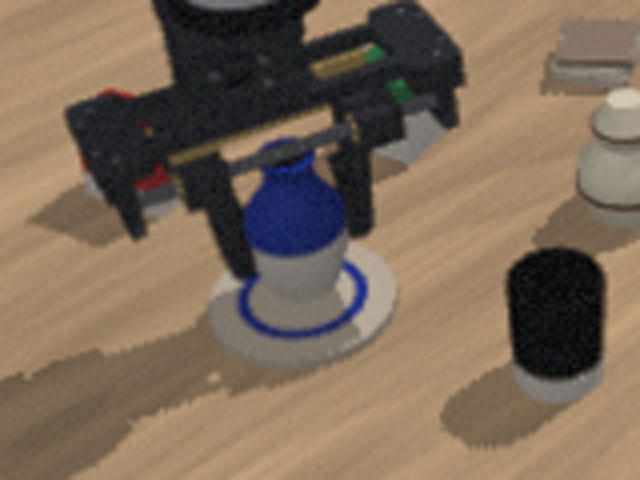

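The scene view shows the vase just above the blue circle, its foot at about (300,290) in the zoom, nearly upright. Lowering gently.

Call:
apply_moves(
  commands=[
    {"tx": -0.28,"ty": -0.18,"tz": 0.5,"turn": 0},
  ],
)

```text
t: 6.4
ee_pos: [504.6, -281.7, 31.8]
tcp_rot: [0.484, 3.066, 0.064]
wrist_force: [0.1, 0.1, -0.2]
opening: 51.0
```

Call:
apply_moves(
  commands=[
    {"tx": 0,"ty": 0,"tz": 0.3,"turn": 0},
  ],
)

```text
t: 6.5
ee_pos: [505.6, -281.9, 29.1]
tcp_rot: [0.483, 3.065, 0.063]
wrist_force: [0.6, -0.7, -1.0]
opening: 51.6
```

```bash
python3 d.py 503.2 -281 29
```

```text
t 6.5 pos [ 505.6 -281.9   29.1] toolz [ 0.0437  0.0342 -0.9985] yaw_y 72.12 open 51.6 F [ 0.6 -0.7 -1. ] q1,q7 [0.23 2.12]
shift tool cm [0.26 0.01 0.  ]
```

Call:
apply_moves(
  commands=[
    {"tx": 0.25,"ty": 0,"tz": 0.25,"turn": 0},
  ],
)

```text
t: 6.6
ee_pos: [506.0, -281.8, 28.6]
tcp_rot: [0.482, 3.061, 0.062]
wrist_force: [-1.0, 3.2, 24.1]
opening: 51.9
```

Call:
apply_moves(
  commands=[
    {"tx": 0,"ty": 0,"tz": 0.2,"turn": 0},
  ],
)

```text
t: 6.7
ee_pos: [506.5, -282.1, 28.7]
tcp_rot: [0.482, 3.06, 0.063]
wrist_force: [-10.2, 2.9, 22.2]
opening: 51.2
```

```bash
python3 d.py 503.2 -281 29
```

```text
t 6.7 pos [ 506.5 -282.1   28.7] toolz [ 0.0494  0.0332 -0.9982] yaw_y 72.13 open 51.2 F [-10.2   2.9  22.2] q1,q7 [0.23 2.13]
shift tool cm [ 0.35  0.01 -0.04]
```

Call:
apply_moves(
  commands=[
    {"tx": 0.1,"ty": 0,"tz": -0.5,"turn": 0},
    {"tx": 0.4,"ty": 0,"tz": 0.1,"turn": 0},
  ],
)

```text
t: 6.9
ee_pos: [503.2, -281.6, 34.8]
tcp_rot: [0.481, 3.056, 0.061]
wrist_force: [0.5, 0.4, -0.9]
opening: 51.2
```

```bash
python3 d.py 503.2 -281 29
```

```text
t 6.9 pos [ 503.2 -281.6   34.8] toolz [ 0.0532  0.0314 -0.9981] yaw_y 72.15 open 51.2 F [ 0.5  0.4 -0.9] q1,q7 [0.23 2.13]
shift tool cm [0.05 0.03 0.58]
```

Call:
apply_moves(
  commands=[
    {"tx": 0.1,"ty": 0,"tz": 0.5,"turn": 0},
    {"tx": 0.1,"ty": 0,"tz": 0.15,"turn": 0},
  ],
)

```text
t: 7.1
ee_pos: [502.4, -280.9, 28.8]
tcp_rot: [0.481, 3.053, 0.06]
wrist_force: [1.2, 0.7, 7.2]
opening: 51.4
```

```bash
python3 d.py 503.2 -281 29
```

```text
t 7.1 pos [ 502.4 -280.9   28.8] toolz [ 0.0557  0.0303 -0.998 ] yaw_y 72.16 open 51.4 F [1.2 0.7 7.2] q1,q7 [0.23 2.13]
shift tool cm [-0.07  0.02 -0.02]
```

Call:
apply_moves(
  commands=[
    {"tx": 0,"ty": 0,"tz": 0.1,"turn": 0},
    {"tx": 0,"ty": 0,"tz": 0.1,"turn": 0},
  ],
  gripper=-0.5,
)

```text
t: 7.3
ee_pos: [502.7, -280.7, 26.4]
tcp_rot: [0.48, 3.053, 0.06]
wrist_force: [0.3, 0.4, -0.4]
opening: 65.1
```

```bash
python3 d.py 503.2 -281 29;  python3 - <<'E'
from h import *
im=imaging.grab_frame('scene'); cv2.imwrite('pics/s5.png',cv2.resize(im[200:320,120:280,::-1],None,fx=4,fy=4,interpolation=cv2.INTER_CUBIC))
E
```

```text
t 7.3 pos [ 502.7 -280.7   26.4] toolz [ 0.0559  0.0304 -0.998 ] yaw_y 72.17 open 65.1 F [ 0.3  0.4 -0.4] q1,q7 [0.24 2.14]
shift tool cm [-0.07  0.   -0.26]
```

View pics/s5.png

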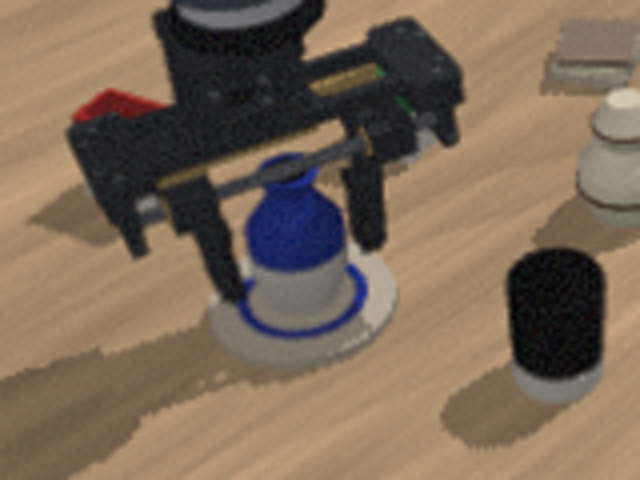

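Call:
apply_moves(
  commands=[
    {"tx": 0,"ty": 0,"tz": 0.1,"turn": 0},
    {"tx": 0,"ty": 0,"tz": 0.1,"turn": 0},
    {"tx": 0,"ty": 0.1,"tz": -2,"turn": 0},
    {"tx": 0,"ty": 0.2,"tz": -4,"turn": 0},
  ],
  gripper=-1,
)

```text
t: 7.75
ee_pos: [496.7, -277.6, 80.0]
tcp_rot: [0.482, 3.063, 0.065]
wrist_force: [1.1, -0.7, -0.5]
opening: 87.8
```

```bash
python3 d.py 503.2 -281 180
```

```text
t 7.75 pos [ 496.7 -277.6   80. ] toolz [ 0.0459  0.035  -0.9983] yaw_y 72.15 open 87.8 F [ 1.1 -0.7 -0.5] q1,q7 [0.19 2.09]
shift tool cm [-1.05  0.35 -9.96]
```

Call:
apply_moves(
  commands=[
    {"tx": -0.5,"ty": 0.3,"tz": -4.5,"turn": 0},
    {"tx": 0,"ty": 2,"tz": -4.5,"turn": 0},
    {"tx": 1,"ty": 4,"tz": -2.5,"turn": 0},
    {"tx": 2,"ty": 4,"tz": 0,"turn": 0},
  ],
)

```text
t: 8.15
ee_pos: [500.8, -181.3, 207.0]
tcp_rot: [0.499, 3.053, 0.057]
wrist_force: [-0.2, 1.2, -0.0]
opening: 87.6
```

```bash
python3 d.py 428 -150 240; python3 -c "
from h import *
print(ctrl.observe()['q'].round(3))"; python3 w.py w6; python3 m.py w6 green 58; python3 m.py w6 blue 8
```

```text
t 8.15 pos [ 500.8 -181.3  207. ] toolz [ 0.0527  0.0287 -0.9982] yaw_y 71.49 open 87.6 F [-0.2  1.2 -0. ] q1,q7 [-0.09  1.79]
shift tool cm [ 7.76  0.8  -3.59]
[-0.086  0.382  0.47   1.934 -0.289  0.845  1.788]
green px (246, 26, 79, 85, 3781) [285.3  68.6] | rect c [ 423.7 -143.4] size [43.6 43.5] ang 16.1 | circ [ 423.7 -143.3] 29.1 | ell [array([ 423.4, -143. ]), array([54.9, 56.3]), np.float64(179.0)]
blue px (123, 170, 85, 87, 3783) [163.2 212.6] | rect c [ 513.6 -290.6] size [69.1 97. ] ang 47.3 | circ [ 511.2 -293.8] 49.4 | ell [array([ 509.3, -291.6]), array([69.7, 99.4]), np.float64(31.5)]
```

View pics/w6.png

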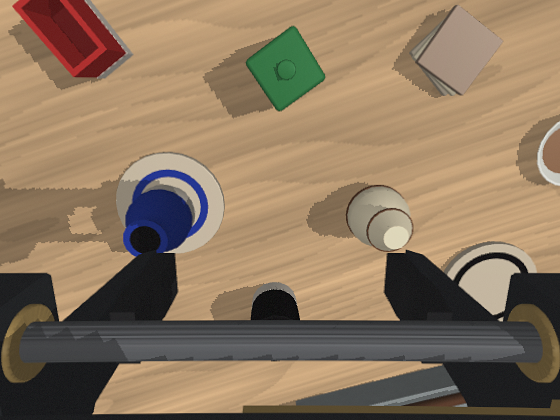

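The jar's top is centred at pixel (285,68), which is world (423.7, -143.4). Its faces lie at 16.1°, and the measured top is 43.6 mm against a true 44. Moving over it and turning to 16.1°.

Call:
apply_moves(
  commands=[
    {"tx": 3.8,"ty": 0.6,"tz": -1,"turn": 0.145},
    {"tx": 3.8,"ty": 1.2,"tz": -1,"turn": 0.145},
    {"tx": 0,"ty": 0,"tz": 0,"turn": 0.145},
    {"tx": 0,"ty": 0,"tz": 0,"turn": 0.145},
    {"tx": 0,"ty": 0,"tz": 0,"turn": 0.145},
  ],
)

```text
t: 8.7
ee_pos: [431.8, -122.1, 222.6]
tcp_rot: [1.571, 2.697, 0.089]
wrist_force: [-0.2, 0.3, -0.5]
opening: 87.8
```

```bash
python3 d.py 423.7 -143.4 150 16.1; python3 -c "
from h import *
print(ctrl.observe()['q'].round(3))"
```

```text
t 8.7 pos [ 431.8 -122.1  222.6] toolz [ 0.0451  0.0396 -0.9982] yaw_y 29.54 open 87.8 F [-0.2  0.3 -0.5] q1,q7 [-0.34  0.96]
shift tool cm [-1.54 -2.18  7.13]
turn rad 0.235 (mod pi)
[-0.342  0.221  0.635  2.116 -0.247  0.829  0.961]
```

Call:
apply_moves(
  commands=[
    {"tx": 0,"ty": 0,"tz": -4.5,"turn": 0.12},
    {"tx": 0,"ty": 0,"tz": -4.5,"turn": 0.12},
    {"tx": 0,"ty": 0,"tz": -4.5,"turn": 0},
  ],
)

```text
t: 9.0
ee_pos: [421.2, -126.4, 355.1]
tcp_rot: [-1.912, -2.491, -0.076]
wrist_force: [1.7, 0.3, 1.0]
opening: 88.2
```

```bash
python3 d.py 423.7 -143.4 150 16.1; python3 -c "
from h import *
print(ctrl.observe()['q'].round(3))"
```

```text
t 9.0 pos [ 421.2 -126.4  355.1] toolz [ 0.029   0.0387 -0.9988] yaw_y 14.95 open 88.2 F [1.7 0.3 1. ] q1,q7 [-0.47  0.53]
shift tool cm [-2.32 -0.98 20.43]
turn rad -0.02 (mod pi)
[-0.468  0.013  0.71   1.953 -0.058  1.161  0.526]
```

Call:
apply_moves(
  commands=[
    {"tx": 0,"ty": 0,"tz": 0.1,"turn": 0},
    {"tx": 0,"ty": 0,"tz": 0.1,"turn": 0},
    {"tx": 0,"ty": 0,"tz": 0.1,"turn": 0},
    {"tx": 0,"ty": 0,"tz": 0.1,"turn": 0},
  ],
)

```text
t: 9.4
ee_pos: [423.1, -127.2, 354.2]
tcp_rot: [1.909, 2.487, 0.085]
wrist_force: [-0.4, -0.7, -0.2]
opening: 88.1
```

```bash
python3 d.py 423.7 -143.4 150 16.1; python3 -c "
from h import *
print(ctrl.observe()['q'].round(3))"
```

```text
t 9.4 pos [ 423.1 -127.2  354.2] toolz [ 0.0369  0.0397 -0.9985] yaw_y 14.96 open 88.1 F [-0.4 -0.7 -0.2] q1,q7 [-0.46  0.53]
shift tool cm [-2.17 -1.3  20.33]
turn rad -0.02 (mod pi)
[-0.464  0.013  0.709  1.955 -0.061  1.151  0.531]
```

Call:
apply_moves(
  commands=[
    {"tx": -1.1,"ty": -0.7,"tz": 4.5,"turn": -0.02},
    {"tx": -1.1,"ty": -0.7,"tz": 4.5,"turn": 0},
    {"tx": 0,"ty": -0.4,"tz": 4.5,"turn": 0},
    {"tx": 0,"ty": -0.4,"tz": 4,"turn": 0},
  ],
)

```text
t: 9.8
ee_pos: [416.7, -148.7, 173.5]
tcp_rot: [1.876, 2.503, 0.088]
wrist_force: [1.0, 0.9, 0.3]
opening: 87.9
```

```bash
python3 d.py 423.7 -143.4 20 16.1; python3 -c "
from h import *
print(ctrl.observe()['q'].round(3))"; python3 w.py w7; python3 m.py w7 green 58
```

```text
t 9.8 pos [ 416.7 -148.7  173.5] toolz [ 0.0435  0.0374 -0.9984] yaw_y 16.25 open 87.9 F [1.  0.9 0.3] q1,q7 [-0.3   0.93]
shift tool cm [-0.05  0.02 15.37]
turn rad 0.003 (mod pi)
[-0.298  0.321  0.683  2.174 -0.384  0.724  0.931]
green px (253, 168, 61, 63, 3706) [283.  198.4] | rect c [ 423.2 -141.6] size [43.5 45.9] ang 16.6 | circ [ 423.5 -141.6] 30.0 | ell [array([ 423.1, -143.5]), array([50.2, 56. ]), np.float64(12.8)]
```

Call:
apply_moves(
  commands=[
    {"tx": -0.1,"ty": -0.3,"tz": 4.2,"turn": 0},
    {"tx": 0,"ty": -0.3,"tz": 4.2,"turn": 0},
  ],
)

```text
t: 10.05
ee_pos: [411.1, -147.6, 83.8]
tcp_rot: [1.88, 2.509, 0.079]
wrist_force: [1.4, 0.2, 0.6]
opening: 88.4
```

```bash
python3 d.py 424.3 -142.3 20 16.3; python3 -c "
from h import *
print(ctrl.observe()['q'].round(3))"
```

```text
t 10.05 pos [ 411.1 -147.6   83.8] toolz [ 0.0351  0.0369 -0.9987] yaw_y 16.28 open 88.4 F [1.4 0.2 0.6] q1,q7 [-0.15  1.12]
shift tool cm [-0.03  1.14  6.44]
turn rad -0.0 (mod pi)
[-0.154  0.497  0.525  2.227 -0.594  0.53   1.123]
```

Call:
apply_moves(
  commands=[
    {"tx": 0,"ty": 0.9,"tz": 2.5,"turn": 0},
    {"tx": 0,"ty": 0,"tz": 3.2,"turn": 0},
  ],
)

```text
t: 10.25
ee_pos: [420.2, -142.5, 24.0]
tcp_rot: [1.883, 2.511, 0.077]
wrist_force: [-0.3, -0.1, 0.2]
opening: 88.1
```

```bash
python3 d.py 424.3 -142.3 20 16.3; python3 -c "
from h import *
print(ctrl.observe()['q'].round(3))"
```

```text
t 10.25 pos [ 420.2 -142.5   24. ] toolz [ 0.0309  0.0379 -0.9988] yaw_y 16.23 open 88.1 F [-0.3 -0.1  0.2] q1,q7 [-0.06  1.22]
shift tool cm [-0.1   0.38  0.41]
turn rad -0.001 (mod pi)
[-0.057  0.625  0.387  2.213 -0.718  0.413  1.216]
```

Call:
apply_moves(
  commands=[
    {"tx": -0.1,"ty": 0.35,"tz": 0.4,"turn": 0},
    {"tx": 0,"ty": 0,"tz": 0.1,"turn": 0},
    {"tx": 0,"ty": 0,"tz": 0.1,"turn": 0},
    {"tx": 0,"ty": 0,"tz": 0.1,"turn": 0},
  ],
  gripper=1,
  newtons=18,
)

```text
t: 10.65
ee_pos: [423.4, -142.0, 17.0]
tcp_rot: [-1.883, -2.51, -0.075]
wrist_force: [0.6, -0.7, -0.2]
opening: 58.3
```

```bash
python3 d.py 424.3 -142.3 20 16.3; python3 -c "
from h import *
print(ctrl.observe()['q'].round(3))"
```

```text
t 10.65 pos [ 423.4 -142.    17. ] toolz [ 0.0267  0.0398 -0.9988] yaw_y 16.2 open 58.3 F [ 0.6 -0.7 -0.2] q1,q7 [-0.05  1.22]
shift tool cm [-0.04  0.09 -0.3 ]
turn rad -0.002 (mod pi)
[-0.05   0.644  0.376  2.202 -0.727  0.409  1.219]
```

Call:
apply_moves(
  commands=[
    {"tx": 0,"ty": 0.05,"tz": -0.1,"turn": 0},
    {"tx": 0,"ty": 0,"tz": 0,"turn": 0},
    {"tx": 0,"ty": 0,"tz": 0,"turn": 0},
  ],
)

```text
t: 10.95
ee_pos: [425.2, -142.1, 20.4]
tcp_rot: [1.884, 2.512, 0.078]
wrist_force: [0.9, 0.3, -1.8]
opening: 44.2
```

```bash
python3 d.py 424.3 -142.3 20 16.3; python3 -c "
from h import *
print(ctrl.observe()['q'].round(3))"
```

```text
t 10.95 pos [ 425.2 -142.1   20.4] toolz [ 0.0303  0.0392 -0.9988] yaw_y 16.23 open 44.2 F [ 0.9  0.3 -1.8] q1,q7 [-0.06  1.22]
shift tool cm [ 0.   -0.09  0.04]
turn rad -0.001 (mod pi)
[-0.055  0.637  0.382  2.201 -0.723  0.414  1.215]
```

Call:
apply_moves(
  commands=[
    {"tx": 0,"ty": 0,"tz": -1,"turn": 0},
    {"tx": 0,"ty": 0,"tz": -4,"turn": 0},
    {"tx": 0,"ty": 0,"tz": -4.5,"turn": 0},
    {"tx": 0,"ty": 0,"tz": -4,"turn": 0},
  ],
)

```text
t: 11.35
ee_pos: [416.9, -146.6, 157.0]
tcp_rot: [-1.881, -2.503, -0.07]
wrist_force: [1.5, 0.8, -1.3]
opening: 44.0
```

```bash
python3 d.py 511 270 150 -2.5; python3 -c "
from h import *
print(ctrl.observe()['q'].round(3))"
```

```text
t 11.35 pos [ 416.9 -146.6  157. ] toolz [ 0.0191  0.0416 -0.999 ] yaw_y 16.14 open 44.0 F [ 1.5  0.8 -1.3] q1,q7 [-0.3   0.97]
shift tool cm [37.33 20.58  2.62]
turn rad 0.325 (mod pi)
[-0.303  0.375  0.693  2.17  -0.434  0.722  0.971]
```

Call:
apply_moves(
  commands=[
    {"tx": 2.5,"ty": 1.4,"tz": 0.1,"turn": 0.06},
    {"tx": 3.9,"ty": 2.0,"tz": 0.2,"turn": 0.07},
    {"tx": 4.0,"ty": 1.8,"tz": 0.2,"turn": 0.07},
    {"tx": 4.1,"ty": 1.5,"tz": 0.1,"turn": 0.07},
    {"tx": 4.2,"ty": 1.3,"tz": 0,"turn": 0.06},
  ],
)

```text
t: 11.85
ee_pos: [474.6, 48.5, 170.1]
tcp_rot: [-2.298, -2.128, -0.082]
wrist_force: [1.2, -0.2, -1.3]
opening: 44.3
```

```bash
python3 d.py 511 270 150 -2.5; python3 -c "
from h import *
print(ctrl.observe()['q'].round(3))"
```

```text
t 11.85 pos [474.6  48.5 170.1] toolz [ 0.0325  0.0419 -0.9986] yaw_y -4.44 open 44.3 F [ 1.2 -0.2 -1.3] q1,q7 [-0.79  0.21]
shift tool cm [22.25  1.85  3.05]
turn rad -0.034 (mod pi)
[-0.792  0.411  0.768  2.105 -0.479  0.754  0.207]
```

Call:
apply_moves(
  commands=[
    {"tx": 4.3,"ty": 0.3,"tz": 0.2,"turn": -0.03},
    {"tx": 4.3,"ty": 0.3,"tz": 0.2,"turn": 0},
    {"tx": 4.3,"ty": 0.3,"tz": 0.2,"turn": 0},
    {"tx": 4.3,"ty": 0.3,"tz": 0.2,"turn": 0},
  ],
)

```text
t: 12.25
ee_pos: [495.8, 226.7, 173.1]
tcp_rot: [-2.269, -2.16, -0.084]
wrist_force: [0.9, -0.5, -1.9]
opening: 44.3
```

```bash
python3 d.py 511 270 150 -2.5; python3 -c "
from h import *
print(ctrl.observe()['q'].round(3))";python3 w.py w8; python3 m.py w8 green 8
```

```text
t 12.25 pos [495.8 226.7 173.1] toolz [ 0.0336  0.0425 -0.9985] yaw_y -2.85 open 44.3 F [ 0.9 -0.5 -1.9] q1,q7 [-1.05 -0.1 ]
shift tool cm [4.29 1.23 2.54]
turn rad -0.006 (mod pi)
[-1.054  0.512  0.73   1.946 -0.504  0.814 -0.096]
green px (246, 99, 88, 87, 1734) [288.7 141.9] | rect c [510.3 269.8] size [70.1 70.2] ang 87.3 | circ [510.2 270. ] 49.4 | ell [array([510.6, 275.9]), array([ 80.8, 114. ]), np.float64(177.7)]
green px (215, 243, 137, 77, 10104) [282.6 281.8] | rect c [499.3 146.3] size [ 74.2 122.9] ang 86.6 | circ [499.5 139.1] 67.7 | ell [array([502.1, 144.1]), array([ 78.6, 157.2]), np.float64(86.9)]
green px (219, 361, 128, 23, 2689) [280.9 371.1] | rect c [494.4  54.1] size [ 23.8 121.2] ang 85.9 | circ [494.7  59.4] 60.7 | ell [array([493.8,  56.9]), array([ 39.9, 128.4]), np.float64(87.1)]
```

View pics/w8.png

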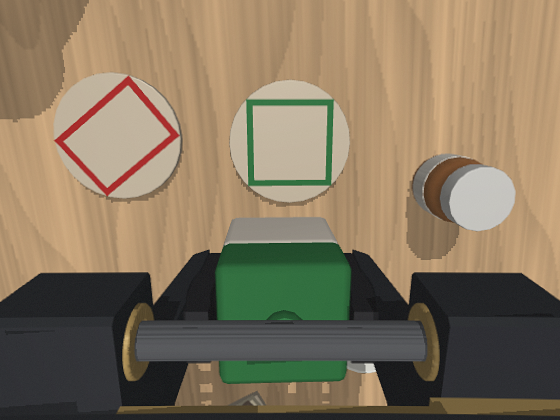

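The green square is at pixel (290,142), centred at world (510.7, 269.8) and turned -2.6°. The jar hangs square to it, and the oxide jar at (465,195) is clear. Lowering.

Call:
apply_moves(
  commands=[
    {"tx": 2.2,"ty": 0.6,"tz": 3,"turn": 0},
    {"tx": 2.0,"ty": 0.6,"tz": 3.5,"turn": 0},
    {"tx": 0,"ty": 0,"tz": 3,"turn": 0},
  ],
)

```text
t: 12.6
ee_pos: [514.8, 289.7, 83.5]
tcp_rot: [-2.249, -2.176, -0.105]
wrist_force: [-0.1, 0.7, -1.4]
opening: 44.3
```

```bash
python3 d.py 511.3 270.6 28 -2.6; python3 -c "
from h import *
print(ctrl.observe()['q'].round(3))"
```

```text
t 12.6 pos [514.8 289.7  83.5] toolz [ 0.0404  0.0543 -0.9977] yaw_y -1.95 open 44.3 F [-0.1  0.7 -1.4] q1,q7 [-1.01 -0.06]
shift tool cm [-2.22 -0.5   5.42]
turn rad 0.011 (mod pi)
[-1.008  0.7    0.594  1.881 -0.646  0.692 -0.063]
```

Call:
apply_moves(
  commands=[
    {"tx": -1.7,"ty": -0.4,"tz": 1.5,"turn": 0.01},
    {"tx": -0.8,"ty": -0.2,"tz": 2,"turn": 0},
  ],
)

```text
t: 12.8
ee_pos: [507.8, 268.1, 44.9]
tcp_rot: [-2.254, -2.169, -0.101]
wrist_force: [-0.3, 0.1, -1.3]
opening: 44.1
```

```bash
python3 d.py 511.3 270.6 28 -2.6; python3 -c "
from h import *
print(ctrl.observe()['q'].round(3))"
```

```text
t 12.8 pos [507.8 268.1  44.9] toolz [ 0.0385  0.0533 -0.9978] yaw_y -2.28 open 44.1 F [-0.3  0.1 -1.3] q1,q7 [-0.95  0.01]
shift tool cm [0.17 0.27 1.71]
turn rad 0.006 (mod pi)
[-0.946  0.737  0.535  1.927 -0.7    0.606  0.011]
```

Call:
apply_moves(
  commands=[
    {"tx": -0.1,"ty": 0.2,"tz": 1.1,"turn": 0},
  ],
)

```text
t: 12.9
ee_pos: [508.6, 266.3, 32.7]
tcp_rot: [-2.254, -2.168, -0.096]
wrist_force: [0.4, 0.2, -1.8]
opening: 44.0
```

```bash
python3 d.py 511.3 270.6 28 -2.6
```

```text
t 12.9 pos [508.6 266.3  32.7] toolz [ 0.0355  0.0516 -0.998 ] yaw_y -2.3 open 44.0 F [ 0.4  0.2 -1.8] q1,q7 [-0.93  0.02]
shift tool cm [0.41 0.23 0.5 ]
turn rad 0.005 (mod pi)
```

Call:
apply_moves(
  commands=[
    {"tx": 0,"ty": 0.1,"tz": 0.3,"turn": 0},
  ],
)

```text
t: 13.0
ee_pos: [509.6, 265.9, 29.3]
tcp_rot: [-2.255, -2.167, -0.094]
wrist_force: [-0.7, 0.2, -1.9]
opening: 44.0
```

```bash
python3 d.py 511.3 270.6 28 -2.6
```

```text
t 13.0 pos [509.6 265.9  29.3] toolz [ 0.0345  0.0509 -0.9981] yaw_y -2.33 open 44.0 F [-0.7  0.2 -1.9] q1,q7 [-0.93  0.03]
shift tool cm [0.47 0.15 0.16]
turn rad 0.005 (mod pi)
```

Shift the remaining 4.5 mm while still just above the bat, then touch down.

Call:
apply_moves(
  commands=[
    {"tx": 0.5,"ty": 0.1,"tz": 0.1,"turn": 0},
  ],
)

```text
t: 13.1
ee_pos: [511.2, 270.4, 29.0]
tcp_rot: [-2.257, -2.166, -0.094]
wrist_force: [0.5, 0.3, -1.1]
opening: 44.2
```

```bash
python3 d.py 511.3 270.6 28 -2.6
```

```text
t 13.1 pos [511.2 270.4  29. ] toolz [ 0.0346  0.0505 -0.9981] yaw_y -2.4 open 44.2 F [ 0.5  0.3 -1.1] q1,q7 [-0.93  0.02]
shift tool cm [0.02 0.01 0.1 ]
turn rad 0.003 (mod pi)
```

Call:
apply_moves(
  commands=[
    {"tx": 0,"ty": 0,"tz": 0.2,"turn": 0},
  ],
)

```text
t: 13.2
ee_pos: [512.1, 272.6, 28.1]
tcp_rot: [-2.255, -2.167, -0.098]
wrist_force: [-3.6, 3.2, 7.5]
opening: 43.9
```

```bash
python3 d.py 511.3 270.6 28 -2.6
```

```text
t 13.2 pos [512.1 272.6  28.1] toolz [ 0.0359  0.0527 -0.998 ] yaw_y -2.33 open 43.9 F [-3.6  3.2  7.5] q1,q7 [-0.93  0.02]
shift tool cm [-0.2  -0.07 -0.01]
turn rad 0.005 (mod pi)
```

Call:
apply_moves(
  commands=[
    {"tx": -0.25,"ty": -0.1,"tz": 0.05,"turn": 0},
  ],
)

```text
t: 13.3
ee_pos: [511.8, 271.7, 28.3]
tcp_rot: [-2.253, -2.168, -0.101]
wrist_force: [-0.6, -0.1, -1.6]
opening: 44.2
```

```bash
python3 d.py 511.3 270.6 28 -2.6
```

```text
t 13.3 pos [511.8 271.7  28.3] toolz [ 0.0376  0.0544 -0.9978] yaw_y -2.25 open 44.2 F [-0.6 -0.1 -1.6] q1,q7 [-0.93  0.02]
shift tool cm [-0.11 -0.05  0.03]
turn rad 0.006 (mod pi)
```

Call:
apply_moves(
  commands=[
    {"tx": -0.15,"ty": 0,"tz": 0.2,"turn": 0},
  ],
)

```text
t: 13.4
ee_pos: [512.1, 271.7, 27.6]
tcp_rot: [-2.251, -2.168, -0.105]
wrist_force: [-6.4, 0.0, 23.5]
opening: 44.2
```

```bash
python3 d.py 511.3 270.6 28 -2.6
```

```text
t 13.4 pos [512.1 271.7  27.6] toolz [ 0.0382  0.0568 -0.9977] yaw_y -2.2 open 44.2 F [-6.4  0.  23.5] q1,q7 [-0.92  0.03]
shift tool cm [-0.11 -0.08 -0.05]
turn rad 0.007 (mod pi)
```

Call:
apply_moves(
  commands=[
    {"tx": 0,"ty": 0,"tz": 0,"turn": 0},
    {"tx": 0,"ty": 0,"tz": 0.05,"turn": 0},
    {"tx": 0,"ty": 0,"tz": 0.1,"turn": 0},
  ],
  gripper=-0.6,
)

```text
t: 13.7
ee_pos: [513.4, 271.9, 27.6]
tcp_rot: [-2.252, -2.169, -0.109]
wrist_force: [-0.1, 0.4, -0.0]
opening: 66.1
```

```bash
python3 d.py 511.3 270.6 28 -2.6;  python3 - <<'E'
from h import *
im=imaging.grab_frame('scene'); cv2.imwrite('pics/s9.png',cv2.resize(im[110:260,270:430,::-1],None,fx=4,fy=4,interpolation=cv2.INTER_CUBIC))
E
```

```text
t 13.7 pos [513.4 271.9  27.6] toolz [ 0.0411  0.058  -0.9975] yaw_y -2.2 open 66.1 F [-0.1  0.4 -0. ] q1,q7 [-0.92  0.03]
shift tool cm [-0.13 -0.2  -0.05]
turn rad 0.007 (mod pi)
```

View pics/s9.png

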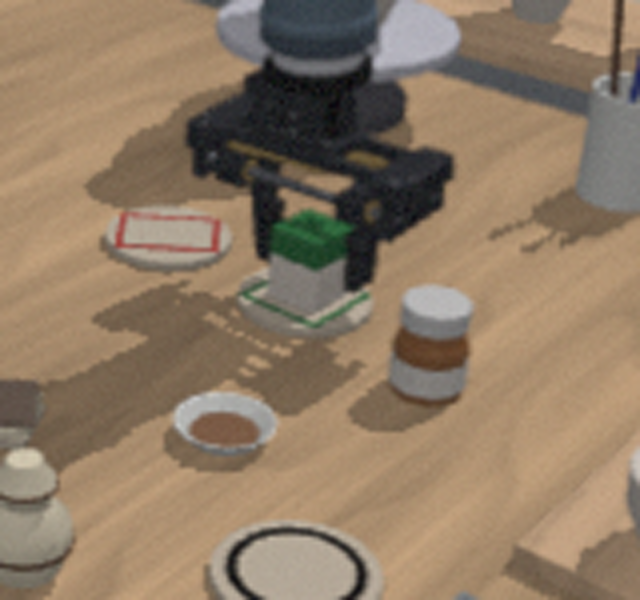

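Call:
apply_moves(
  commands=[
    {"tx": 0,"ty": 0,"tz": -3,"turn": 0},
    {"tx": 0,"ty": 0,"tz": -4.8,"turn": 0},
    {"tx": 0,"ty": 0,"tz": -4.8,"turn": 0},
    {"tx": -2.5,"ty": 0.5,"tz": -3,"turn": 0},
  ],
  gripper=-1,
)

```text
t: 14.15
ee_pos: [507.6, 238.5, 181.5]
tcp_rot: [-2.246, -2.173, -0.093]
wrist_force: [1.1, 0.6, 0.3]
opening: 88.3
```

```bash
python3 d.py 640 -227 190 -20; python3 -c "
from h import *
print(ctrl.observe()['q'].round(3))"
```

```text
t 14.15 pos [507.6 238.5 181.5] toolz [ 0.032   0.0526 -0.9981] yaw_y -1.94 open 88.3 F [1.1 0.6 0.3] q1,q7 [-1.05 -0.09]
shift tool cm [-45.99  14.83  -2.87]
turn rad 0.315 (mod pi)
[-1.047  0.522  0.726  1.903 -0.509  0.846 -0.088]
```

Call:
apply_moves(
  commands=[
    {"tx": -4.5,"ty": 1.5,"tz": -0.6,"turn": 0},
    {"tx": -4.6,"ty": 1.5,"tz": -0.6,"turn": 0},
    {"tx": -4.6,"ty": 1.5,"tz": -0.6,"turn": 0},
    {"tx": -4.6,"ty": 1.5,"tz": -0.6,"turn": 0},
    {"tx": -4.6,"ty": 1.5,"tz": -0.4,"turn": 0},
  ],
)

```text
t: 14.65
ee_pos: [578.2, 4.3, 204.7]
tcp_rot: [-2.234, -2.186, -0.109]
wrist_force: [-0.5, 0.4, -0.6]
opening: 87.8
```

```bash
python3 d.py 640 -227 190 -20; python3 -c "
from h import *
print(ctrl.observe()['q'].round(3))"; python3 w.py w10; python3 m.py w10 black 8
```

```text
t 14.65 pos [578.2   4.3 204.7] toolz [ 0.0396  0.059  -0.9975] yaw_y -1.32 open 87.8 F [-0.5  0.4 -0.6] q1,q7 [-0.59  0.36]
shift tool cm [-23.05   6.65   0.35]
turn rad 0.326 (mod pi)
[-0.593  0.525  0.734  1.831 -0.511  0.932  0.356]
black px (355, 156, 85, 84, 1468) [396.3 196.8] | rect c [695.8  -5.9] size [80.3 80.3] ang 88.4 | circ [695.7  -5.8] 40.5 | ell [array([695.6,  -5.8]), array([80.5, 80.7]), np.float64(124.3)]
black px (503, 213, 57, 129, 2162) [535.1 292.1] | rect c [833.7 -94.8] size [ 56.8 142.9] ang 7.3 | circ [847.4 -93.1] 72.9 | ell [array([ 847.7, -405.5]), array([ 77.8, 798.4]), np.float64(1.9)]
black px (64, 250, 113, 71, 4630) [134.4 290.9] | rect c [427.1 -83.6] size [ 73.1 108.6] ang 87.0 | circ [426.  -84.9] 63.8 | ell [array([428.2, -86.9]), array([ 71.5, 161.2]), np.float64(91.0)]
black px (385, 250, 113, 71, 4718) [427.  291.3] | rect c [ 732.5 -114.3] size [ 64.8 136.3] ang 48.4 | circ [746.9 -98.2] 68.8 | ell [array([750., -98.]), array([ 76.8, 182.5]), np.float64(86.0)]
black px (0, 273, 560, 147, 10242) [120.5 378.1] | rect c [ 594.1 -166.6] size [
[... 213 characters left out ...]
g 87.2 | circ [ 465.5 -124.9] 23.6 | ell [array([ 468.3, -125.1]), array([ 3.4, 58.9]), np.float64(88.3)]
black px (370, 321, 47, 4, 82) [395.6 322.7] | rect c [ 697.4 -135.2] size [ 3.4 47.4] ang 87.8 | circ [ 697.4 -135.7] 23.7 | ell [array([ 695.8, -135.2]), array([ 3.6, 54.8]), np.float64(87.6)]
black px (422, 362, 138, 46, 3942) [500.2 385.1] | rect c [ 804.1 -211. ] size [ 53.4 152.2] ang 86.7 | circ [ 804.4 -205.8] 78.6 | ell [array([ 803.8, -209.2]), array([ 63.1, 161.3]), np.float64(81.2)]
black px (316, 388, 44, 17, 557) [337.2 397.4] | rect c [ 641.5 -218.3] size [19.3 46.3] ang 87.2 | circ [ 641.1 -226.7] 23.2 | ell [array([ 639.1, -219.4]), array([18.5, 71.9]), np.float64(85.9)]
```

View pics/w10.png

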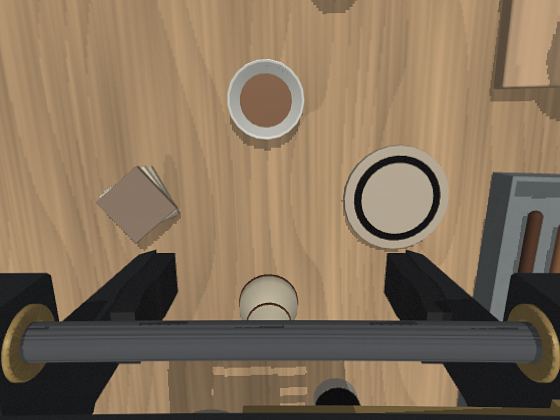

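The black circle is centred at pixel (397,197), which is world (695.6, -5.8). The finished vase at (268,305) is well below the gripper. On to the cup.

Call:
apply_moves(
  commands=[
    {"tx": -4.6,"ty": 1.3,"tz": -0.4,"turn": 0},
    {"tx": -4.6,"ty": 1.3,"tz": -0.4,"turn": 0},
    {"tx": -4.6,"ty": 1.3,"tz": -0.4,"turn": 0},
    {"tx": -4.6,"ty": 1.3,"tz": -0.4,"turn": 0},
    {"tx": -3,"ty": 1,"tz": 0,"turn": 0},
  ],
)

```text
t: 15.2
ee_pos: [632.3, -218.1, 211.3]
tcp_rot: [-2.249, -2.179, -0.106]
wrist_force: [-0.3, 0.5, 0.2]
opening: 88.0
```

```bash
python3 d.py 640 -227 190 ; python3 -c "
from h import *
print(ctrl.observe()['q'].round(3))"; python3 w.py w11; python3 m.py w11 blue 8
```

```text
t 15.2 pos [ 632.3 -218.1  211.3] toolz [ 0.0426  0.0534 -0.9977] yaw_y -1.88 open 88.0 F [-0.3  0.5  0.2] q1,q7 [-0.16  0.68]
shift tool cm [-0.98  0.71  2.11]
[-0.158  0.682  0.708  1.56  -0.561  1.082  0.675]
blue px (84, 224, 94, 77, 1862) [121.6 255.6] | rect c [ 484.2 -280.1] size [102.5  55.4] ang 17.9 | circ [ 487.2 -291.5] 52.7 | ell [array([ 489.3, -310.7]), array([ 82.7, 136.4]), np.float64(156.9)]
```

View pics/w11.png

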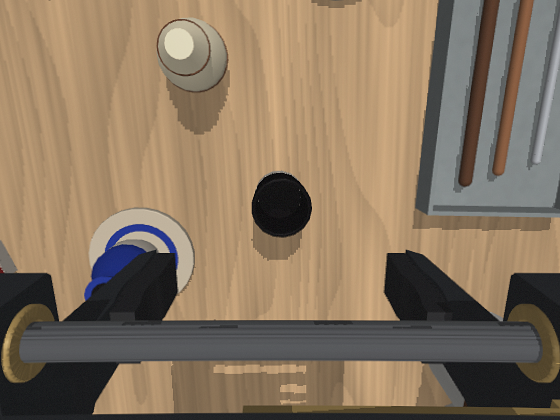

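Run:
```python
from m import *
c,im=load('w11')
m=(im.max(2)<60).astype(np.uint8); m[:,:200]=0;m[:,360:]=0;m[260:]=0
for s,ce,l in blobs(m,100):
    print(s,ce)
    pts=np.argwhere(l)[:,::-1].astype(float); P=onz(c,pts,62)[:,:2].astype(np.float32); print(cv2.minEnclosingCircle(P),P.min(0),P.max(0))
    # lower half hull fit circle
    h=cv2.convexHull(pts.astype(np.float32)).reshape(-1,2); h=h[h[:,1]>205]; Q=onz(c,h,62)[:,:2]
    A=np.c_[2*Q,np.ones(len(Q))]; x=np.linalg.lstsq(A,(Q**2).sum(1),rcond=None)[0]; print('fit',x[:2],np.sqrt(x[2]+x[:2]@x[:2]))
```

```text
(252, 173, 60, 64, 2985) [280.7 205.1]
((638.1615600585938, -221.60667419433594), 26.830528259277344) [ 614.4489  -248.20163] [ 662.9443  -195.15764]
fit [ 638.55221694 -223.94068435] 24.484461570389495
```

Call:
apply_moves(
  commands=[
    {"tx": -0.6,"ty": 0.5,"tz": 4.5,"turn": 0},
    {"tx": -0.3,"ty": 0,"tz": 4.5,"turn": 0},
    {"tx": -0.1,"ty": 0,"tz": 3,"turn": 0},
  ],
)

```text
t: 15.55
ee_pos: [645.3, -233.9, 92.3]
tcp_rot: [2.262, 2.169, 0.106]
wrist_force: [0.1, 0.1, 0.6]
opening: 88.3
```

```bash
python3 d.py 639.4 -223 23 ; python3 -c "
from h import *
print(ctrl.observe()['q'].round(3))"
```

```text
t 15.55 pos [ 645.3 -233.9   92.3] toolz [ 0.0528  0.0429 -0.9977] yaw_y -2.46 open 88.3 F [0.1 0.1 0.6] q1,q7 [-0.08  0.76]
shift tool cm [ 0.75 -0.99  6.93]
[-0.084  0.839  0.619  1.586 -0.666  0.899  0.755]
```

Call:
apply_moves(
  commands=[
    {"tx": 0.6,"ty": -1.2,"tz": 2,"turn": 0},
    {"tx": 0.3,"ty": -0.2,"tz": 2.5,"turn": 0},
  ],
)

```text
t: 15.75
ee_pos: [632.3, -222.2, 43.2]
tcp_rot: [2.265, 2.169, 0.102]
wrist_force: [1.3, 0.6, -0.8]
opening: 88.0
```

```bash
python3 d.py 639.4 -223 23 ; python3 -c "
from h import *
print(ctrl.observe()['q'].round(3))"
```

```text
t 15.75 pos [ 632.3 -222.2   43.2] toolz [ 0.0499  0.0422 -0.9979] yaw_y -2.55 open 88.0 F [ 1.3  0.6 -0.8] q1,q7 [-0.08  0.79]
shift tool cm [-0.14  0.61  2.04]
[-0.079  0.881  0.576  1.64  -0.709  0.806  0.788]
```

Call:
apply_moves(
  commands=[
    {"tx": -0.1,"ty": 0.5,"tz": 1.8,"turn": 0},
    {"tx": 0,"ty": 0,"tz": 0.2,"turn": 0},
    {"tx": 0,"ty": 0,"tz": 0.1,"turn": 0},
  ],
  gripper=1,
  newtons=15,
)

```text
t: 16.05
ee_pos: [634.9, -219.2, 17.3]
tcp_rot: [-2.265, -2.17, -0.097]
wrist_force: [0.9, 0.1, 0.6]
opening: 66.2
```

```bash
python3 d.py 639.4 -223 23 ; python3 -c "
from h import *
print(ctrl.observe()['q'].round(3))"
```

```text
t 16.05 pos [ 634.9 -219.2   17.3] toolz [ 0.0421  0.045  -0.9981] yaw_y -2.53 open 66.2 F [0.9 0.1 0.6] q1,q7 [-0.07  0.79]
shift tool cm [-0.33  0.48 -0.57]
[-0.07   0.922  0.555  1.628 -0.727  0.784  0.795]
```

Call:
apply_moves(
  commands=[
    {"tx": -0.3,"ty": 0.5,"tz": -0.5,"turn": 0},
    {"tx": 0,"ty": 0,"tz": 0.1,"turn": 0},
    {"tx": 0,"ty": 0,"tz": 0.1,"turn": 0},
  ],
)

```text
t: 16.35
ee_pos: [640.8, -223.6, 23.5]
tcp_rot: [-2.267, -2.171, -0.098]
wrist_force: [1.0, -0.2, -1.1]
opening: 48.0
```

```bash
python3 d.py 639.4 -223 23 ; python3 -c "
from h import *
print(ctrl.observe()['q'].round(3))"
```

```text
t 16.35 pos [ 640.8 -223.6   23.5] toolz [ 0.0444  0.0436 -0.9981] yaw_y -2.54 open 48.0 F [ 1.  -0.2 -1.1] q1,q7 [-0.07  0.79]
shift tool cm [ 0.05 -0.15  0.05]
[-0.067  0.922  0.563  1.61  -0.721  0.8    0.788]
```

Call:
apply_moves(
  commands=[
    {"tx": 0,"ty": 0,"tz": -0.5,"turn": 0},
    {"tx": 0,"ty": 0,"tz": -4,"turn": 0},
    {"tx": 0,"ty": 0,"tz": -4.5,"turn": 0},
    {"tx": 1,"ty": 0,"tz": -4,"turn": 0},
  ],
)

```text
t: 16.75
ee_pos: [631.9, -219.1, 153.3]
tcp_rot: [-2.265, -2.163, -0.09]
wrist_force: [-0.0, -0.2, 0.1]
opening: 47.7
```

```bash
python3 d.py 695.6 -5.8 150 ; python3 -c "
from h import *
print(ctrl.observe()['q'].round(3))"
```

```text
t 16.75 pos [ 631.9 -219.1  153.3] toolz [ 0.036   0.0457 -0.9983] yaw_y -2.67 open 47.7 F [-0.  -0.2  0.1] q1,q7 [-0.14  0.7 ]
shift tool cm [21.56  5.35  1.53]
[-0.143  0.75   0.678  1.597 -0.607  0.992  0.698]
```

Call:
apply_moves(
  commands=[
    {"tx": 3,"ty": 0.7,"tz": 0,"turn": 0},
    {"tx": 4.3,"ty": 1.0,"tz": 0,"turn": 0},
    {"tx": 4.3,"ty": 1.0,"tz": 0,"turn": 0},
    {"tx": 4.3,"ty": 1.0,"tz": 0,"turn": 0},
    {"tx": 2.5,"ty": 0.8,"tz": 0,"turn": 0},
  ],
)

```text
t: 17.25
ee_pos: [690.1, -40.2, 175.8]
tcp_rot: [2.277, 2.151, 0.103]
wrist_force: [0.8, -0.2, -1.8]
opening: 47.7
```

```bash
python3 d.py 695.6 -5.8 32 ; python3 -c "
from h import *
print(ctrl.observe()['q'].round(3))"; python3 w.py w12; python3 m.py w12 black 8 | head -1
```

```text
t 17.25 pos [690.1 -40.2 175.8] toolz [ 0.053   0.0398 -0.9978] yaw_y -3.34 open 47.7 F [ 0.8 -0.2 -1.8] q1,q7 [-0.43  0.39]
shift tool cm [ 2.84 -0.38 14.52]
[-0.428  0.747  0.701  1.548 -0.6    1.013  0.392]
black px (226, 104, 97, 97, 1986) [273.8 151. ] | rect c [695.1  -5.5] size [79.9 80.8] ang 86.0 | circ [695.1  -5.6] 40.8 | ell [array([695.1,  -5.6]), array([80.4, 81. ]), np.float64(88.1)]
```

View pics/w12.png

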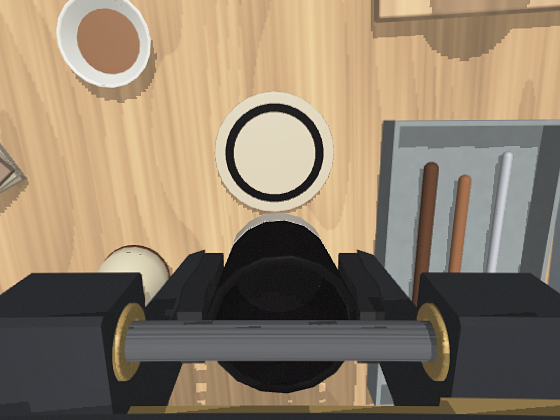

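The cup is held and the black circle is at (274,151), which is world (695.2, -5.6). Lowering.

Call:
apply_moves(
  commands=[
    {"tx": 1.5,"ty": -0.3,"tz": 4,"turn": 0},
    {"tx": 1.3,"ty": -0.3,"tz": 4,"turn": 0},
    {"tx": 0,"ty": -0.2,"tz": 3,"turn": 0},
  ],
)

```text
t: 17.6
ee_pos: [697.5, 1.2, 71.5]
tcp_rot: [2.261, 2.155, 0.125]
wrist_force: [0.6, 1.0, -1.2]
opening: 47.9
```

```bash
python3 d.py 696.2 -4.8 31.5 ; python3 -c "
from h import *
print(ctrl.observe()['q'].round(3))"
```

```text
t 17.6 pos [697.5   1.2  71.5] toolz [ 0.0682  0.0438 -0.9967] yaw_y -2.84 open 47.9 F [ 0.6  1.  -1.2] q1,q7 [-0.44  0.42]
shift tool cm [-0.79 -0.37  3.95]
[-0.436  0.869  0.611  1.591 -0.696  0.835  0.416]
```

Call:
apply_moves(
  commands=[
    {"tx": -0.6,"ty": -0.5,"tz": 2,"turn": 0},
    {"tx": -0.2,"ty": -0.1,"tz": 1,"turn": 0},
  ],
)

```text
t: 17.8
ee_pos: [691.2, -3.6, 37.1]
tcp_rot: [2.262, 2.16, 0.121]
wrist_force: [0.8, 0.7, -0.1]
opening: 48.0
```

```bash
python3 d.py 696.2 -4.8 31.5 ; python3 -c "
from h import *
print(ctrl.observe()['q'].round(3))"
```

```text
t 17.8 pos [691.2  -3.6  37.1] toolz [ 0.0644  0.0446 -0.9969] yaw_y -2.73 open 48.0 F [ 0.8  0.7 -0.1] q1,q7 [-0.41  0.45]
shift tool cm [-0.12  0.47  0.59]
[-0.412  0.906  0.578  1.609 -0.724  0.782  0.452]
```

Call:
apply_moves(
  commands=[
    {"tx": -0.1,"ty": 0.45,"tz": 0.3,"turn": 0},
  ],
)

```text
t: 17.9
ee_pos: [695.0, -4.9, 33.6]
tcp_rot: [2.263, 2.16, 0.119]
wrist_force: [-0.6, -0.0, 0.3]
opening: 47.9
```

```bash
python3 d.py 696.2 -4.8 31.5
```

```text
t 17.9 pos [695.   -4.9  33.6] toolz [ 0.0625  0.0448 -0.997 ] yaw_y -2.77 open 47.9 F [-0.6 -0.   0.3] q1,q7 [-0.41  0.45]
shift tool cm [0.01 0.1  0.22]
```

Call:
apply_moves(
  commands=[
    {"tx": 0,"ty": 0,"tz": 0.2,"turn": 0},
  ],
)

```text
t: 18.0
ee_pos: [696.4, -5.6, 32.5]
tcp_rot: [2.263, 2.158, 0.121]
wrist_force: [0.9, 0.3, 0.3]
opening: 47.5
```

```bash
python3 d.py 696.2 -4.8 31.5
```

```text
t 18.0 pos [696.4  -5.6  32.5] toolz [ 0.0644  0.0443 -0.9969] yaw_y -2.8 open 47.5 F [0.9 0.3 0.3] q1,q7 [-0.4   0.45]
shift tool cm [ 0.07 -0.03  0.1 ]
```

Call:
apply_moves(
  commands=[
    {"tx": 0.05,"ty": 0,"tz": 0.25,"turn": 0},
  ],
)

```text
t: 18.1
ee_pos: [697.2, -5.5, 31.5]
tcp_rot: [2.263, 2.158, 0.122]
wrist_force: [-8.6, 0.6, 16.1]
opening: 48.2
```

```bash
python3 d.py 696.2 -4.8 31.5
```

```text
t 18.1 pos [697.2  -5.5  31.5] toolz [ 0.065   0.0444 -0.9969] yaw_y -2.81 open 48.2 F [-8.6  0.6 16.1] q1,q7 [-0.4   0.45]
shift tool cm [ 0.06 -0.1  -0.  ]
```

Call:
apply_moves(
  commands=[
    {"tx": 0.05,"ty": -0.05,"tz": 0.2,"turn": 0},
  ],
)

```text
t: 18.2
ee_pos: [697.0, -5.4, 31.5]
tcp_rot: [2.263, 2.158, 0.122]
wrist_force: [-6.4, -1.0, 11.2]
opening: 48.0
```

```bash
python3 d.py 696.2 -4.8 31.5
```

```text
t 18.2 pos [697.   -5.4  31.5] toolz [ 0.065   0.0449 -0.9969] yaw_y -2.82 open 48.0 F [-6.4 -1.  11.2] q1,q7 [-0.4   0.45]
shift tool cm [ 0.06 -0.09  0.  ]
```

Contact made, within 1 mm of the target. Releasing.

Call:
apply_moves(
  commands=[
    {"tx": 0,"ty": 0,"tz": 0.05,"turn": 0},
    {"tx": 0,"ty": 0,"tz": 0.1,"turn": 0},
    {"tx": 0,"ty": 0,"tz": 0.1,"turn": 0},
  ],
  gripper=-0.6,
)

```text
t: 18.5
ee_pos: [700.2, -5.8, 32.8]
tcp_rot: [2.26, 2.154, 0.129]
wrist_force: [1.0, -0.4, -0.4]
opening: 69.4
```

```bash
python3 d.py 696.2 -4.8 31.5;  python3 - <<'E'
from h import *
im=imaging.grab_frame('scene'); cv2.imwrite('pics/s13.png',cv2.resize(im[180:310,260:420,::-1],None,fx=4,fy=4,interpolation=cv2.INTER_CUBIC))
E
```

```text
t 18.5 pos [700.2  -5.8  32.8] toolz [ 0.0714  0.0448 -0.9964] yaw_y -2.84 open 69.4 F [ 1.  -0.4 -0.4] q1,q7 [-0.4   0.45]
shift tool cm [ 0.08 -0.41  0.1 ]
```

View pics/s13.png

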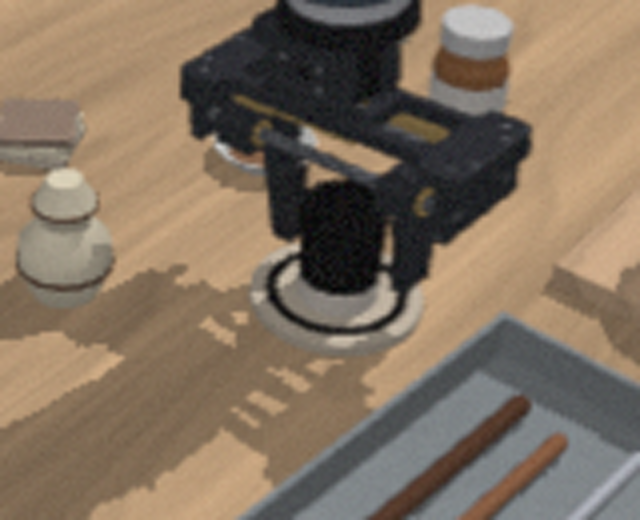

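Call:
apply_moves(
  commands=[
    {"tx": 0,"ty": -0.3,"tz": 0.1,"turn": 0},
    {"tx": 0,"ty": 0,"tz": -2,"turn": 0},
    {"tx": 0,"ty": 0.1,"tz": -4.8,"turn": 0},
    {"tx": 0,"ty": 0.1,"tz": -4.8,"turn": 0},
    {"tx": -2,"ty": 0,"tz": -4,"turn": 0},
  ],
  gripper=-1,
)

```text
t: 19.05
ee_pos: [683.3, -28.5, 187.4]
tcp_rot: [2.262, 2.166, 0.12]
wrist_force: [1.1, -0.4, 0.1]
opening: 88.3
```

```bash
python3 d.py 352 -281 220 35.6; python3 -c "
from h import *
print(ctrl.observe()['q'].round(3))"
```

```text
t 19.05 pos [683.3 -28.5 187.4] toolz [ 0.0602  0.0474 -0.9971] yaw_y -2.58 open 88.3 F [ 1.1 -0.4  0.1] q1,q7 [-0.45  0.39]
shift tool cm [-26.42 -31.72  -6.44]
turn rad -0.666 (mod pi)
[-0.452  0.717  0.706  1.569 -0.594  1.012  0.391]
```

Call:
apply_moves(
  commands=[
    {"tx": -2.6,"ty": -2.9,"tz": -2.8,"turn": 0},
    {"tx": -2.6,"ty": -2.9,"tz": -2.8,"turn": 0},
    {"tx": -2.6,"ty": -2.9,"tz": -2.8,"turn": 0},
    {"tx": -2.6,"ty": -3.2,"tz": -2.4,"turn": 0},
    {"tx": -2.6,"ty": -3.2,"tz": -2,"turn": 0},
  ],
)

```text
t: 19.55
ee_pos: [517.7, -162.6, 313.0]
tcp_rot: [2.252, 2.161, 0.137]
wrist_force: [0.4, 0.3, 0.9]
opening: 88.2
```

```bash
python3 d.py 352 -281 220 35.6; python3 -c "
from h import *
print(ctrl.observe()['q'].round(3))"
```

```text
t 19.55 pos [ 517.7 -162.6  313. ] toolz [ 0.0757  0.0482 -0.996 ] yaw_y -2.48 open 88.2 F [0.4 0.3 0.9] q1,q7 [-0.44  0.54]
shift tool cm [-12.94 -16.69   7.44]
turn rad -0.665 (mod pi)
[-0.44   0.323  0.883  1.821 -0.366  1.087  0.537]
```

Call:
apply_moves(
  commands=[
    {"tx": -3,"ty": -3.7,"tz": 0.5,"turn": 0},
    {"tx": -3,"ty": -3.7,"tz": 0.5,"turn": 0},
    {"tx": -2.5,"ty": -3,"tz": 0.5,"turn": 0},
  ],
)

```text
t: 19.85
ee_pos: [408.0, -247.3, 291.7]
tcp_rot: [2.249, 2.151, 0.153]
wrist_force: [-0.5, 0.4, 0.6]
opening: 88.1
```

```bash
python3 d.py 352 -281 220 35.6; python3 -c "
from h import *
print(ctrl.observe()['q'].round(3))"; python3 w.py w14; python3 m.py w14 red 56; python3 m.py w14 blue 8
```

```text
t 19.85 pos [ 408.  -247.3  291.7] toolz [ 0.0888  0.0494 -0.9948] yaw_y -2.66 open 88.1 F [-0.5  0.4  0.6] q1,q7 [-0.31  0.74]
shift tool cm [-3.98 -6.03  6.47]
turn rad -0.668 (mod pi)
[-0.312  0.203  0.95   1.996 -0.306  1.004  0.743]
red px (178, 190, 61, 52, 1947) [208.6 216.1] | rect c [ 351.5 -278.6] size [58.2 37.7] ang 17.3 | circ [ 351.3 -278. ] 34.2 | ell [array([ 350.4, -279.5]), array([44.1, 75.1]), np.float64(112.9)]
blue px (312, 172, 65, 60, 2144) [344.5 202.7] | rect c [ 508. -284.] size [72.3 79.7] ang 85.9 | circ [ 508.5 -288. ] 42.9 | ell [array([ 508. , -285.5]), array([68.2, 86.5]), np.float64(47.9)]
```

View pics/w14.png

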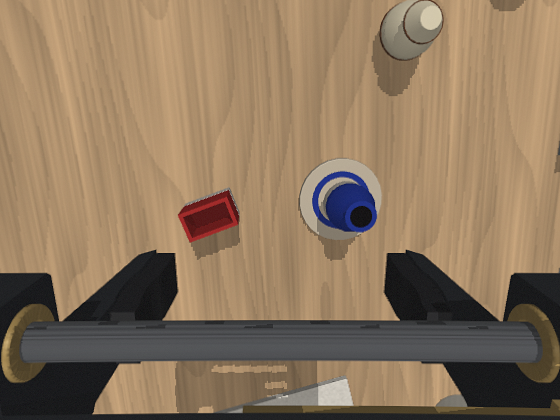

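The red pot is at pixel (208,216), world (351.5, -279), with its long axis at 17.3°. The blue vase stands centred in its ring. I'll turn so the jaws close across the short side, which is jaw axis -72.7°.

Call:
apply_moves(
  commands=[
    {"tx": 0,"ty": 0,"tz": -4,"turn": 0.145},
    {"tx": 0,"ty": 0,"tz": -4,"turn": 0.145},
    {"tx": 0,"ty": 0,"tz": -4,"turn": 0.145},
    {"tx": 0,"ty": 0,"tz": 0,"turn": 0.145},
  ],
)

```text
t: 20.3
ee_pos: [384.9, -260.7, 415.0]
tcp_rot: [-2.801, -1.389, -0.159]
wrist_force: [0.2, -0.3, -0.2]
opening: 88.0
```

```bash
python3 d.py 352 -279 220 -72.7; python3 -c "
from h import *
print(ctrl.observe()['q'].round(3))"
```

```text
t 20.3 pos [ 384.9 -260.7  415. ] toolz [ 0.0859  0.0548 -0.9948] yaw_y -37.33 open 88.0 F [ 0.2 -0.3 -0.2] q1,q7 [-0.48 -0.04]
shift tool cm [-5.29 -2.19 19.01]
turn rad 0.617 (mod pi)
[-0.481 -0.008  1.066  1.827 -0.09   1.278 -0.04 ]
```

Call:
apply_moves(
  commands=[
    {"tx": -1,"ty": -0.8,"tz": 4,"turn": 0.145},
    {"tx": -1,"ty": -0.8,"tz": 4.5,"turn": 0.145},
    {"tx": -1,"ty": -0.6,"tz": 4.5,"turn": 0.145},
    {"tx": -1,"ty": -0.2,"tz": 4.5,"turn": 0.145},
  ],
)

```text
t: 20.7
ee_pos: [359.4, -262.0, 241.4]
tcp_rot: [-3.06, -0.498, -0.184]
wrist_force: [1.3, 0.9, 0.5]
opening: 88.0
```

```bash
python3 d.py 352 -279 220 -72.7; python3 -c "
from h import *
print(ctrl.observe()['q'].round(3))"
```

```text
t 20.7 pos [ 359.4 -262.   241.4] toolz [ 0.1111  0.0547 -0.9923] yaw_y -71.43 open 88.0 F [1.3 0.9 0.5] q1,q7 [-0.32 -0.22]
shift tool cm [-1.49  1.41  1.95]
turn rad 0.022 (mod pi)
[-0.324  0.252  1.091  2.135 -0.442  0.892 -0.218]
```

Call:
apply_moves(
  commands=[
    {"tx": 3,"ty": 4,"tz": 0,"turn": 0},
    {"tx": 3,"ty": 4,"tz": 0,"turn": 0},
    {"tx": 3,"ty": 4,"tz": 0,"turn": 0},
    {"tx": 3,"ty": 4,"tz": 0,"turn": 0},
  ],
)

```text
t: 21.1
ee_pos: [502.2, -364.7, 231.4]
tcp_rot: [-3.025, -0.457, -0.145]
wrist_force: [0.6, -1.1, 0.3]
opening: 88.2
```

```bash
python3 d.py 352 -279 220 -72.7; python3 -c "
from h import *
print(ctrl.observe()['q'].round(3))"
```

```text
t 21.1 pos [ 502.2 -364.7  231.4] toolz [ 0.0818  0.092  -0.9924] yaw_y -72.64 open 88.2 F [ 0.6 -1.1  0.3] q1,q7 [ 0.02 -0.13]
shift tool cm [-11.92 -12.57   0.69]
turn rad 0.001 (mod pi)
[ 0.023  0.647  0.897  1.674 -0.685  1.144 -0.13 ]
```

Call:
apply_moves(
  commands=[
    {"tx": -3.2,"ty": -3.3,"tz": 1.5,"turn": 0},
    {"tx": -3.2,"ty": -3.3,"tz": 2,"turn": 0},
    {"tx": -3.0,"ty": -3.2,"tz": 2,"turn": 0},
    {"tx": -2,"ty": -2.4,"tz": 1,"turn": 0},
  ],
)

```text
t: 21.5
ee_pos: [377.0, -290.1, 163.4]
tcp_rot: [-3.049, -0.483, -0.153]
wrist_force: [-0.0, -1.1, -0.1]
opening: 87.9
```

```bash
python3 d.py 352 -279 20 -72.7; python3 -c "
from h import *
print(ctrl.observe()['q'].round(3))"; python3 w.py w15; python3 m.py w15 red 56
```

```text
t 21.5 pos [ 377.  -290.1  163.4] toolz [ 0.0893  0.0656 -0.9938] yaw_y -71.9 open 87.9 F [-0.  -1.1 -0.1] q1,q7 [-0.08  0.02]
shift tool cm [-3.54 -1.33 14.1 ]
turn rad 0.014 (mod pi)
[-0.084  0.487  0.914  2.112 -0.693  0.827  0.016]
red px (243, 204, 46, 83, 3676) [265.3 245.3] | rect c [ 353.3 -280.8] size [60.9 32.1] ang 17.2 | circ [ 353.4 -280.5] 34.0 | ell [array([ 354.9, -280.8]), array([37.5, 72.7]), np.float64(105.4)]
```

View pics/w15.png

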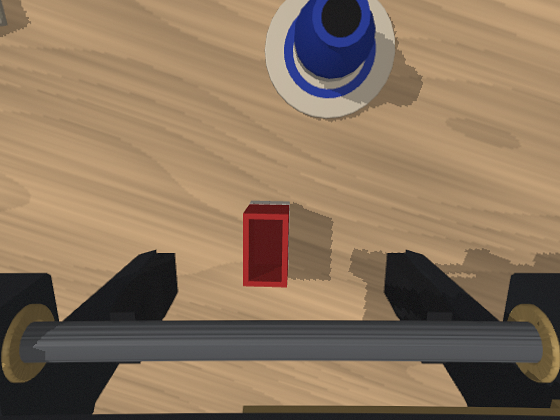

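Run:
```python
from m import *
c,im=load('w15')
P=onz(c,[(244,211.5),(289.5,212),(288,287),(243.5,286)],56); print(P.round(1),P.mean(0))
a=P[3]-P[0];print(np.degrees(np.arctan2(a[1],a[0])),np.linalg.norm(a)); a=P[2]-P[1];print(np.degrees(np.arctan2(a[1],a[0])),np.linalg.norm(a)); print(np.linalg.norm(P[1]-P[0]))
```

```text
[[ 372.5 -258.8   56. ]
 [ 382.4 -289.4   56. ]
 [ 329.2 -305.9   56. ]
 [ 319.4 -274.8   56. ]] [ 350.87244157 -282.22408179   56.        ]
-163.18539154900836 55.54085891249535
-162.7736266264557 55.71607179765826
32.18315160847524
```

Call:
apply_moves(
  commands=[
    {"tx": -1.6,"ty": -0.6,"tz": 3.5,"turn": 0.017},
    {"tx": -1.5,"ty": -0.6,"tz": 3.5,"turn": 0},
  ],
)

```text
t: 21.75
ee_pos: [348.8, -280.3, 92.5]
tcp_rot: [-3.051, -0.456, -0.162]
wrist_force: [1.6, 0.5, -0.4]
opening: 88.2
```

```bash
python3 d.py 352.7 -280.5 20 -72.9; python3 -c "
from h import *
print(ctrl.observe()['q'].round(3))"
```

```text
t 21.75 pos [ 348.8 -280.3   92.5] toolz [ 0.0954  0.0677 -0.9931] yaw_y -72.89 open 88.2 F [ 1.6  0.5 -0.4] q1,q7 [0.05 0.2 ]
shift tool cm [-0.44  0.4   7.23]
turn rad 0.0 (mod pi)
[ 0.049  0.565  0.767  2.214 -0.873  0.669  0.197]
```

Call:
apply_moves(
  commands=[
    {"tx": -0.3,"ty": 0.3,"tz": 3.2,"turn": 0},
    {"tx": 0,"ty": 0,"tz": 2.8,"turn": 0},
  ],
)

```text
t: 21.95
ee_pos: [352.3, -279.8, 32.0]
tcp_rot: [-3.051, -0.452, -0.166]
wrist_force: [0.9, 0.1, -0.3]
opening: 88.0
```

```bash
python3 d.py 352.7 -280.5 20 -72.9; python3 -c "
from h import *
print(ctrl.observe()['q'].round(3))"
```

```text
t 21.95 pos [ 352.3 -279.8   32. ] toolz [ 0.0985  0.0681 -0.9928] yaw_y -73.03 open 88.0 F [ 0.9  0.1 -0.3] q1,q7 [0.17 0.34]
shift tool cm [-0.12  0.13  1.19]
turn rad -0.002 (mod pi)
[ 0.168  0.673  0.608  2.218 -1.047  0.561  0.345]
```

Call:
apply_moves(
  commands=[
    {"tx": -0.1,"ty": 0.1,"tz": 0.9,"turn": 0},
    {"tx": 0,"ty": 0,"tz": 0.1,"turn": 0},
    {"tx": 0,"ty": 0,"tz": 0.1,"turn": 0},
    {"tx": 0,"ty": 0,"tz": 0.1,"turn": 0},
  ],
  gripper=1,
  newtons=15,
)

```text
t: 22.35
ee_pos: [354.6, -281.1, 21.0]
tcp_rot: [-3.05, -0.451, -0.171]
wrist_force: [-0.2, -0.1, -0.3]
opening: 58.4
```

```bash
python3 d.py 352.7 -280.5 20 -72.9; python3 -c "
from h import *
print(ctrl.observe()['q'].round(3))"
```

```text
t 22.35 pos [ 354.6 -281.1   21. ] toolz [ 0.1014  0.0688 -0.9925] yaw_y -73.05 open 58.4 F [-0.2 -0.1 -0.3] q1,q7 [0.19 0.37]
shift tool cm [-0.18 -0.11  0.08]
turn rad -0.003 (mod pi)
[ 0.192  0.694  0.579  2.212 -1.079  0.544  0.374]
```

Call:
apply_moves(
  commands=[
    {"tx": -0.2,"ty": -0.1,"tz": 0.1,"turn": 0},
    {"tx": 0,"ty": 0,"tz": 0.1,"turn": 0},
    {"tx": 0,"ty": 0,"tz": 0.1,"turn": 0},
    {"tx": 0,"ty": 0,"tz": 0.05,"turn": 0},
  ],
)

```text
t: 22.75
ee_pos: [354.2, -281.5, 19.6]
tcp_rot: [-3.053, -0.453, -0.177]
wrist_force: [-2.3, 0.7, 9.8]
opening: 32.0
```

```bash
python3 d.py 352.7 -280.5 20 -72.9; python3 -c "
from h import *
print(ctrl.observe()['q'].round(3))"
```

```text
t 22.75 pos [ 354.2 -281.5   19.6] toolz [ 0.1053  0.0664 -0.9922] yaw_y -73.01 open 32.0 F [-2.3  0.7  9.8] q1,q7 [0.2  0.39]
shift tool cm [-0.11 -0.14 -0.05]
turn rad -0.002 (mod pi)
[ 0.2    0.694  0.57   2.215 -1.09   0.535  0.388]
```

Call:
apply_moves(
  commands=[
    {"tx": 0,"ty": 0,"tz": -0.5,"turn": 0},
    {"tx": 0.6,"ty": 0,"tz": -3.5,"turn": 0},
    {"tx": 0.8,"ty": 0,"tz": -4.5,"turn": 0},
    {"tx": 0.8,"ty": 0,"tz": -4.5,"turn": 0},
  ],
)

```text
t: 23.15
ee_pos: [357.5, -281.5, 151.0]
tcp_rot: [-3.046, -0.447, -0.16]
wrist_force: [2.0, -0.3, -0.8]
opening: 31.9
```

```bash
python3 d.py 374.7 283.2 150 -54.5; python3 -c "
from h import *
print(ctrl.observe()['q'].round(3))"
```

```text
t 23.15 pos [ 357.5 -281.5  151. ] toolz [ 0.0939  0.0727 -0.9929] yaw_y -73.16 open 31.9 F [ 2.  -0.3 -0.8] q1,q7 [-0.06  0.04]
shift tool cm [ 17.63 -53.5    4.37]
turn rad -0.326 (mod pi)
[-0.064  0.474  0.898  2.167 -0.715  0.786  0.04 ]
```

Call:
apply_moves(
  commands=[
    {"tx": 2.8,"ty": -2,"tz": 0.4,"turn": -0.04},
    {"tx": 3.5,"ty": -2.8,"tz": 0.5,"turn": -0.04},
    {"tx": 3.5,"ty": -3,"tz": 0.5,"turn": -0.04},
    {"tx": 3.0,"ty": -3.5,"tz": 0.4,"turn": -0.04},
  ],
)

```text
t: 23.55
ee_pos: [443.2, -135.9, 159.0]
tcp_rot: [-3.023, -0.681, -0.184]
wrist_force: [0.2, -0.4, -1.3]
opening: 32.2
```

```bash
python3 d.py 460 80 160 -54.5; python3 -c "
from h import *
print(ctrl.observe()['q'].round(3))"
```

```text
t 23.55 pos [ 443.2 -135.9  159. ] toolz [ 0.1071  0.0623 -0.9923] yaw_y -64.57 open 32.2 F [ 0.2 -0.4 -1.3] q1,q7 [-0.46 -0.22]
shift tool cm [ 10.7  -18.78   1.42]
turn rad -0.176 (mod pi)
[-0.455  0.428  0.887  2.185 -0.68   0.714 -0.225]
```

Call:
apply_moves(
  commands=[
    {"tx": 2.1,"ty": -3.8,"tz": 0.3,"turn": -0.035},
    {"tx": 2.2,"ty": -3.8,"tz": 0.3,"turn": -0.035},
    {"tx": 2.3,"ty": -3.7,"tz": 0.3,"turn": -0.035},
    {"tx": 2.3,"ty": -3.7,"tz": 0.3,"turn": -0.035},
    {"tx": 2.3,"ty": -3.7,"tz": 0.3,"turn": -0.03},
  ],
)

```text
t: 24.05
ee_pos: [449.3, 91.8, 159.6]
tcp_rot: [-2.96, -0.95, -0.192]
wrist_force: [0.5, -0.6, -1.6]
opening: 31.8
```

```bash
python3 d.py 374.7 283.2 170 -54.5; python3 -c "
from h import *
print(ctrl.observe()['q'].round(3))"
```

```text
t 24.05 pos [449.3  91.8 159.6] toolz [ 0.1091  0.063  -0.992 ] yaw_y -54.47 open 31.8 F [ 0.5 -0.6 -1.6] q1,q7 [-1.01 -0.63]
shift tool cm [  5.17 -19.9   -0.64]
turn rad 0.001 (mod pi)
[-1.011  0.392  0.891  2.224 -0.61   0.629 -0.634]
```

Call:
apply_moves(
  commands=[
    {"tx": 0.9,"ty": -3.9,"tz": 0,"turn": 0},
    {"tx": 0.9,"ty": -3.9,"tz": 0,"turn": 0},
    {"tx": 0.9,"ty": -3.9,"tz": 0,"turn": 0},
    {"tx": 0.9,"ty": -3.9,"tz": 0,"turn": 0},
  ],
)

```text
t: 24.45
ee_pos: [384.8, 246.3, 163.1]
tcp_rot: [-2.959, -0.953, -0.194]
wrist_force: [-0.0, -0.4, -0.7]
opening: 31.9
```

```bash
python3 d.py 374.7 283.2 28 -54.5; python3 -c "
from h import *
print(ctrl.observe()['q'].round(3))"; python3 w.py w16; python3 m.py w16 red 8
```

```text
t 24.45 pos [384.8 246.3 163.1] toolz [ 0.1097  0.0639 -0.9919] yaw_y -54.35 open 31.9 F [-0.  -0.4 -0.7] q1,q7 [-1.47 -1.06]
shift tool cm [-0.39 -3.75 13.52]
turn rad 0.003 (mod pi)
[-1.467  0.398  0.957  2.233 -0.57   0.615 -1.057]
red px (200, 152, 129, 168, 11281) [272.4 259.2] | rect c [359.5 242.9] size [144.1 106.6] ang 35.7 | circ [359.6 242.8] 89.3 | ell [array([354. , 247.7]), array([115.1, 163. ]), np.float64(154.7)]
red px (231, 361, 95, 35, 3255) [278.6 377.7] | rect c [262.4 160.3] size [32.5 83.9] ang 35.2 | circ [262.5 160.2] 44.9 | ell [array([265.8, 160.4]), array([42.2, 93.6]), np.float64(30.5)]
```

View pics/w16.png

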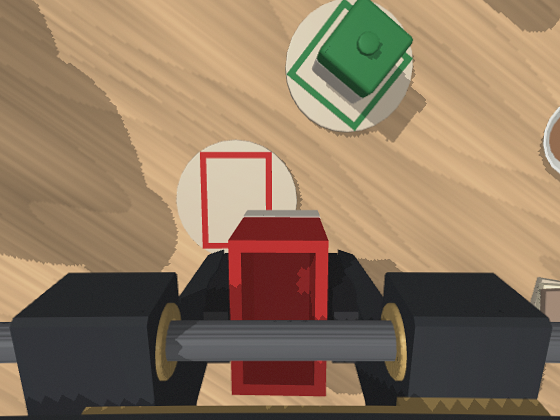

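Run:
```python
from m import *
c,im=load('w16')
P=onz(c,[(200.5,152),(270.5,152.5),(203,247.5)],8); print(P.round(1),'centre',(P[1]+P[2])/2)
a=P[0]-P[2];print(np.degrees(np.arctan2(a[1],a[0])),np.linalg.norm(a),np.linalg.norm(P[1]-P[0]))
```

```text
[[387.5 327.4   8. ]
 [420.3 281.1   8. ]
 [322.5 281.3   8. ]] centre [371.38394346 281.24225561   8.        ]
35.315584001250116 79.62916900248324 56.673276883099916
```

The red outline's far corner pixels, (200,152), (270,152) and (203,247), give a centre of (371.6, 281.3) at 35.4°. That agrees with the first measurement. Lowering.

Call:
apply_moves(
  commands=[
    {"tx": -0.3,"ty": -1.9,"tz": 3.5,"turn": 0},
    {"tx": -0.2,"ty": -1.8,"tz": 3.5,"turn": 0},
    {"tx": 0,"ty": 0,"tz": 2.5,"turn": 0},
  ],
)

```text
t: 24.8
ee_pos: [364.9, 293.9, 67.6]
tcp_rot: [-2.942, -0.978, -0.199]
wrist_force: [1.2, -0.8, -1.3]
opening: 32.2
```

```bash
python3 d.py 374.4 283 28 -54.6; python3 -c "
from h import *
print(ctrl.observe()['q'].round(3))"
```

```text
t 24.8 pos [364.9 293.9  67.6] toolz [ 0.11    0.0739 -0.9912] yaw_y -53.25 open 32.2 F [ 1.2 -0.8 -1.3] q1,q7 [-1.31 -0.91]
shift tool cm [-0.41  1.42  3.95]
turn rad 0.023 (mod pi)
[-1.31   0.572  0.64   2.249 -0.855  0.41  -0.911]
```

Call:
apply_moves(
  commands=[
    {"tx": -0.3,"ty": 1.2,"tz": 1.2,"turn": 0.023},
    {"tx": 0,"ty": 0.2,"tz": 1.5,"turn": 0},
  ],
)

```text
t: 25.0
ee_pos: [372.2, 282.8, 38.0]
tcp_rot: [-2.951, -0.948, -0.193]
wrist_force: [-0.2, -0.1, -1.5]
opening: 32.3
```

```bash
python3 d.py 374.4 283 28 -54.6; python3 -c "
from h import *
print(ctrl.observe()['q'].round(3))"
```

```text
t 25.0 pos [372.2 282.8  38. ] toolz [ 0.107   0.0721 -0.9916] yaw_y -54.41 open 32.3 F [-0.2 -0.1 -1.5] q1,q7 [-1.19 -0.82]
shift tool cm [0.06 0.1  1.01]
turn rad 0.003 (mod pi)
[-1.193  0.619  0.531  2.25  -0.942  0.344 -0.821]
```

Tilt at (0.107, 0.072) is essentially what it was at the pick, (0.105, 0.066), so the pot hangs upright. Final touchdown.

Call:
apply_moves(
  commands=[
    {"tx": 0.05,"ty": 0.1,"tz": 0.6,"turn": 0},
  ],
)

```text
t: 25.1
ee_pos: [373.4, 281.9, 31.0]
tcp_rot: [-2.952, -0.947, -0.19]
wrist_force: [0.5, 0.5, -0.9]
opening: 32.0
```

```bash
python3 d.py 374.4 283 28 -54.6
```

```text
t 25.1 pos [373.4 281.9  31. ] toolz [ 0.1054  0.071  -0.9919] yaw_y -54.44 open 32.0 F [ 0.5  0.5 -0.9] q1,q7 [-1.17 -0.8 ]
shift tool cm [ 0.11 -0.03  0.32]
turn rad 0.003 (mod pi)
```

Call:
apply_moves(
  commands=[
    {"tx": 0.05,"ty": 0,"tz": 0.3,"turn": 0},
  ],
)

```text
t: 25.2
ee_pos: [374.4, 281.9, 27.9]
tcp_rot: [-2.953, -0.946, -0.189]
wrist_force: [1.0, -3.6, 7.4]
opening: 31.7
```

```bash
python3 d.py 374.4 283 28 -54.6
```

```text
t 25.2 pos [374.4 281.9  27.9] toolz [ 0.1052  0.0704 -0.992 ] yaw_y -54.49 open 31.7 F [ 1.  -3.6  7.4] q1,q7 [-1.16 -0.8 ]
shift tool cm [ 0.07 -0.09 -0.  ]
turn rad 0.002 (mod pi)
```

Call:
apply_moves(
  commands=[
    {"tx": 0,"ty": 0,"tz": 0.15,"turn": 0},
  ],
)

```text
t: 25.3
ee_pos: [375.0, 281.4, 26.9]
tcp_rot: [-2.953, -0.945, -0.19]
wrist_force: [-5.4, -3.9, 23.3]
opening: 32.3
```

Call:
apply_moves(
  commands=[
    {"tx": 0,"ty": 0,"tz": 0.05,"turn": 0},
    {"tx": 0,"ty": 0,"tz": 0.1,"turn": 0},
    {"tx": 0,"ty": 0,"tz": 0.1,"turn": 0},
  ],
  gripper=-0.4,
)

```text
t: 25.6
ee_pos: [376.2, 282.5, 26.1]
tcp_rot: [-2.952, -0.944, -0.194]
wrist_force: [0.9, -0.4, 0.7]
opening: 54.2
```

```bash
python3 d.py 374.4 283 28 -54.6;  python3 - <<'E'
from h import *
im=imaging.grab_frame('scene'); cv2.imwrite('pics/s17.png',cv2.resize(im[110:240,260:420,::-1],None,fx=4,fy=4,interpolation=cv2.INTER_CUBIC))
E
```

```text
t 25.6 pos [376.2 282.5  26.1] toolz [ 0.1077  0.0727 -0.9915] yaw_y -54.53 open 54.2 F [ 0.9 -0.4  0.7] q1,q7 [-1.15 -0.79]
shift tool cm [-0.1  -0.14 -0.21]
turn rad 0.001 (mod pi)
```

View pics/s17.png

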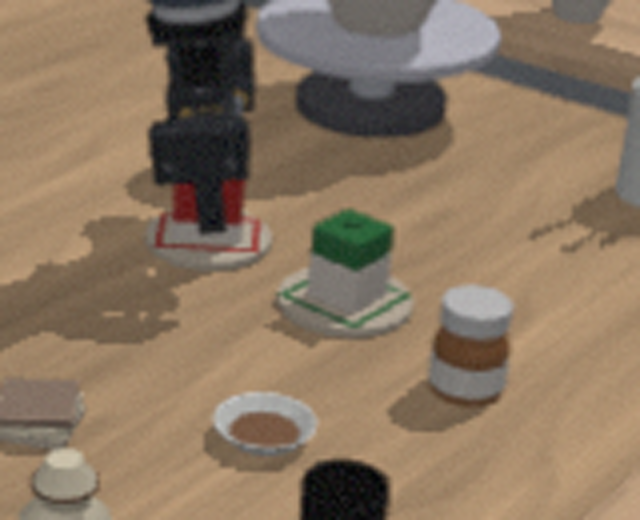

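The pot stands in its outline, and the jar and oxide jar are untouched. Retreating upwards.

Call:
apply_moves(
  commands=[
    {"tx": 0,"ty": 0,"tz": 0.1,"turn": 0},
    {"tx": 0.3,"ty": 0,"tz": -2.5,"turn": 0},
    {"tx": 0.5,"ty": 0,"tz": -4.5,"turn": 0},
    {"tx": 0.5,"ty": 0,"tz": -4.5,"turn": 0},
    {"tx": 0.5,"ty": 0,"tz": -4.5,"turn": 0},
  ],
  gripper=-1,
)

```text
t: 26.15
ee_pos: [371.0, 278.9, 186.2]
tcp_rot: [-2.959, -0.945, -0.178]
wrist_force: [0.2, 1.3, 0.9]
opening: 88.0
```

```bash
python3 d.py 430 200 240; python3 w.py w18; python3 m.py w18 red 64;  python3 m.py w18 red 8;python3 m.py w18 green 66; python3 -c "
from h import *
print(ctrl.observe()['q'].round(3))"
```

```text
t 26.15 pos [371.  278.9 186.2] toolz [ 0.0994  0.0636 -0.993 ] yaw_y -54.6 open 88.0 F [0.2 1.3 0.9] q1,q7 [-1.6  -1.18]
shift tool cm [ 0.86  9.88 -5.26]
red px (246, 159, 67, 93, 4507) [279.8 208.5] | rect c [377.5 285.5] size [69.2 48.4] ang 35.4 | circ [378.7 286.5] 40.9 | ell [array([377.6, 287. ]), array([70. , 74.5]), np.float64(134.0)]
red px (246, 159, 67, 93, 4507) [279.8 208.5] | rect c [370.1 280.1] size [83.2 58.1] ang 35.4 | circ [371.6 281.3] 49.2 | ell [array([370.2, 282.1]), array([85.1, 89.2]), np.float64(133.9)]
green px (328, 16, 124, 123, 5873) [398.9  68.5] | rect c [498.9 276.9] size [57.9 67.7] ang 87.4 | circ [497.3 276.7] 43.1 | ell [array([496.5, 275.9]), array([76.8, 81.8]), np.float64(53.9)]
[-1.612  0.377  1.046  2.186 -0.515  0.693 -1.182]
```

View pics/w18.png

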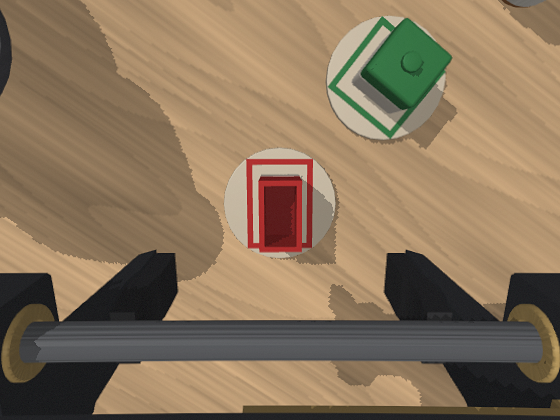

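Run:
```python
from m import *
c,im=load('w18')
def q(px,z,nm):
    P=onz(c,px,z); a=P[1]-P[0]; b=P[3]-P[0]
    print(nm,P.mean(0).round(1),[round(np.degrees(np.arctan2(v[1],v[0]))%90,1) for v in(a,b,P[2]-P[1])],[np.linalg.norm(v).round(1) for v in(a,b)])
q([(259,180.5),(301,180.5),(302,252),(259.5,252.5)],64,'redpot')
q([(407,17),(452.5,60),(408,110.5),(361.5,68)],66,'jar')
q([(382,16),(440,80),(390,138),(329,84)],8,'greenbat?')
m=mask(im,'red'); m2=m.copy(); ys,xs=np.where(m2[170:262,240:320]); 
cv2.imwrite('pics/w18z.png',cv2.resize(im[140:270,215:345,::-1],None,fx=4,fy=4,interpolation=cv2.INTER_CUBIC))
cv2.imwrite('pics/w18g.png',cv2.resize(im[0:150,320:470,::-1],None,fx=4,fy=4,interpolation=cv2.INTER_CUBIC))
```

```text
redpot [371.2 280.   64. ] [np.float64(35.4), np.float64(35.3), np.float64(36.7)] [np.float64(30.9), np.float64(54.7)]
jar [509.7 271.   66. ] [np.float64(85.3), np.float64(83.3), np.float64(85.1)] [np.float64(43.0), np.float64(43.9)]
greenbat? [509.3 269.4   8. ] [np.float64(80.9), np.float64(87.0), np.float64(85.9)] [np.float64(71.7), np.float64(67.8)]
```

View pics/w18z.png

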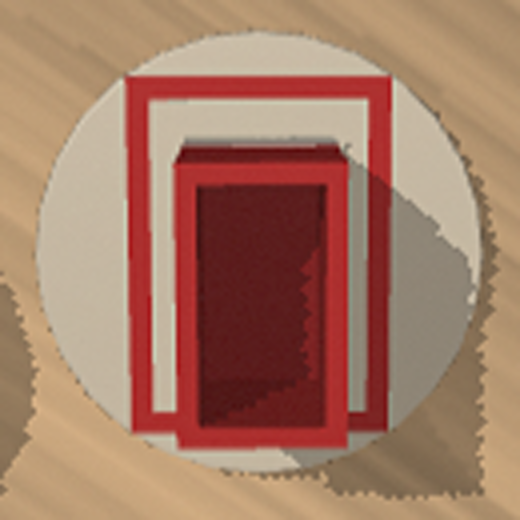

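View pics/w18g.png

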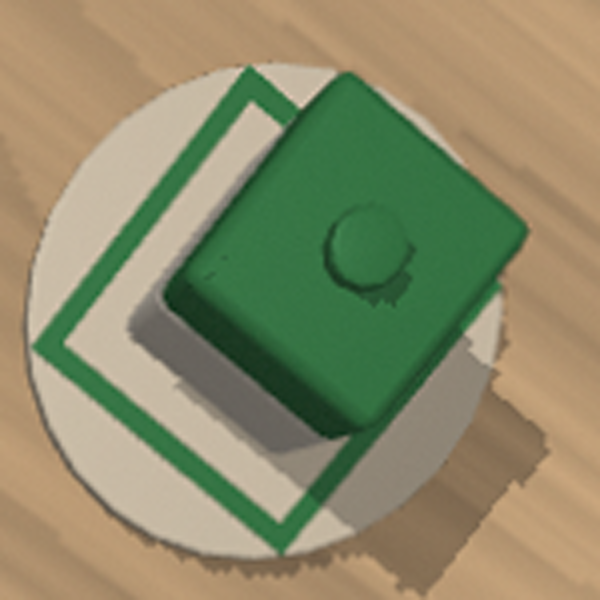

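```bash
python3 - <<'E'
from m import *
c,im=load('w18')
def ang(a,b,z):
    P=onz(c,[(320+(a[0]-1.5)/4,(a[1]-1.5)/4),(320+(b[0]-1.5)/4,(b[1]-1.5)/4)],z); d=P[1]-P[0]; return np.degrees(np.arctan2(d[1],d[0]))%90
print('bat',ang((250,67),(35,346),8),ang((35,346),(282,552),8),'jar top',ang((330,82),(180,260),66),ang((360,80),(515,217),66),'jar foot',ang((135,335),(270,448),8))
E
python3 d.py 500 150 240
```

```text
bat 87.33105096463294 87.14242783110147 jar top 85.02983380418993 87.10938886083024 jar foot 87.32141912887934
t 26.2 pos [374.1 281.  191.8] toolz [ 0.1052  0.0698 -0.992 ] yaw_y -54.64 open 88.5 F [4.9 0.7 2.8] q1,q7 [-1.61 -1.18]
shift tool cm [ 3.27 17.99 -4.37]
```

Jar aligned to within about 1° and centred to within about 1.5 mm. The red pot agrees too. One last check of everything from the fixed cameras.

Run:
```python
from h import *
for n,(x,y,w,h) in {'side':(190,120,200,220),'scene':(130,140,280,170)}.items():
    im=imaging.grab_frame(n); k=2.7 if n=='side' else 2.8
    cv2.imwrite(f'pics/{n}_f.png',cv2.resize(im[y:y+h,x:x+w,::-1],None,fx=k,fy=k,interpolation=cv2.INTER_CUBIC)); cv2.imwrite(f'pics/{n}_full.png',im[:,:,::-1])
```

```text
(no output)
```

View pics/side_f.png

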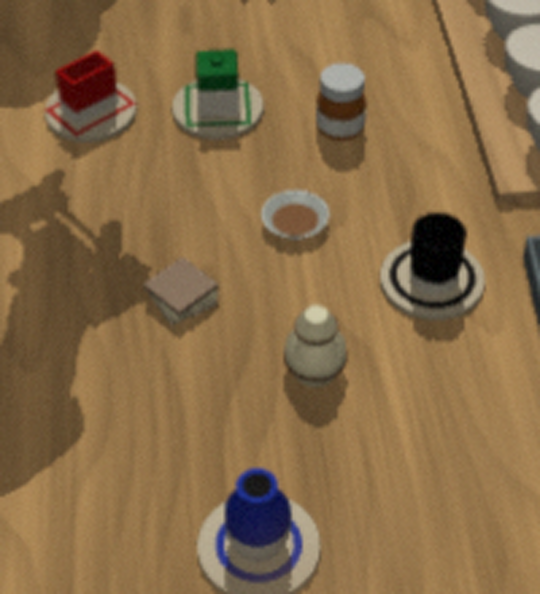

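View pics/scene_f.png

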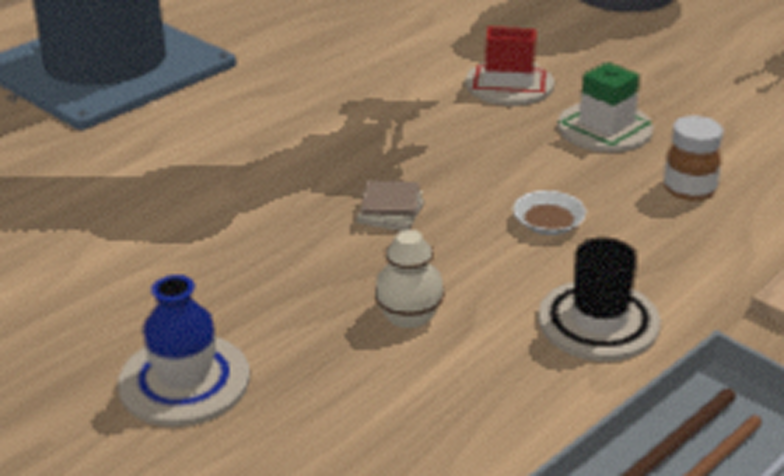

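All four pots stand upright and centred in their outlines in both views, and the finished vase and oxide jar haven't moved. Quick numbers for the vase and cup, then I hand in.

Run:
```python
from h import *
a,b=cam('side'),cam('scene'); S=lambda x,y:(190+x/2.7,120+y/2.7); C=lambda x,y:(130+x/2.8,140+y/2.8)
print('vase',onz(a,S(257,485),90)[0].round(1),onz(b,C(174,288),90)[0].round(1),'bat',onz(a,S(258.5,545),8)[0].round(1),onz(b,C(184,376),8)[0].round(1))
print('cup',onz(a,S(439,232),70)[0].round(1),onz(b,C(605,258),70)[0].round(1),'bat',onz(a,S(432,275),8)[0].round(1),onz(b,C(600,316),8)[0].round(1))
ctrl.close_job()
```

```text
vase [ 502.6 -282.5   90. ] [ 506.5 -282.    90. ] bat [ 502.4 -285.     8. ] [ 506.9 -284.     8. ]
cup [695.5 -12.5  70. ] [700.6 -15.1  70. ] bat [694.8  -8.6   8. ] [698.2  -9.4   8. ]
the job is handed in; nothing more can be done
```

I set all four pots upright on their matching bats, in the order blue vase, green jar, black cup, red pot, and handed the job in at about 26 s of the 109 s. The finished vase and oxide jar were not touched.

**Last checks**
- **Red pot:** about 1.5 mm from the centre of its outline and within 1° of its angle, from the wrist camera.
- **Green jar:** about 1.5 mm from centre. Two of its measured edges line up with the square to within 0.2°. One top edge read 2.3° off, which I put down to how I picked its corners.
- **Blue vase:** about 2–2.5 mm from centre in both fixed views, from its mouth height.
- **Black cup:** the fixed views put the rim 4–6 mm from the circle's centre. The gripper's position at release put it about 1 mm off. I picked the dark rim by eye, so that reading is rough. The circle leaves about 11 mm of room all round.

The tool slowly tilted as it worked, reaching about 7° by the red pot, and the moves had no way to correct it. Tilt at setting down matched the pick-up tilt to about 1.5°, and every pot stood level after release. The contact force was about 25 N at most, and the gripper ended about 190 mm up, touching nothing.

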